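# Square up two plates for match drilling

### The arm

A 6-joint arm with a two-finger parallel gripper is mounted at the origin on the work surface. World frame = base frame: x ahead of the robot, y to its left, z up, the work surface at z = 0. Lengths are in m, angles in rad, forces in N, time in s.
With the tool pointing down it reaches from about 0.375 to 0.9 m from the base axis. Payload 3.1 kg.
Tool frame: the origin (TCP) lies at the very end of the fingers, on their centre line; the grasp point (between the pads) lies 19 mm behind it (grip_depth is the distance from the TCP to the grasp point, in m); z points along the fingers, y is the line along which they close (so a half turn about z gives the same grasp; the last joint's range is limited). The gripper opens to 85 mm and grips with 20 to 120 N. Pads are 22 mm wide; open, the fingers measure 114 mm over their backs; the gripper's body (76 mm by 85 mm) begins 54 mm behind the grasp point. The pads swing forward as they close: fully open they stand 13 mm farther back than shut.
Start: joints at [1.032, 0.527, 1.433, -0, 1.181, -0.178], TCP at [0.221, 0.585, 0.231] pointing down, gripper open.
Joint ranges: [-3.08, 3.08], [-0.75, 2.2], [0.22, 2.44], [-1.43, 4.57], [0, 2.65], [-2.85, 2.85]. Speed limits (rad/s): [2.79, 2.79, 3.14, 3.14, 3.14, 3.14].

### API

Orientations are given as a unit quaternion [x, y, z, w].
In Python, from station import * gives the robot as it stands.
- The arm moves only by the tool apply_moves, never from a script. Its argument "plan" is a list of rows, each a list of 7 numbers: the shift along the tool's x, y, z in m, then the turn, a rotation vector about the tool's x, y, z in rad, then the gripper command: -1 is fully open, 1 is shut, values between are in proportion. In form: [[dx, dy, dz, wx, wy, wz, jaw], ...]. A call has 1 to 8 rows; each row shifts and turns the commanded pose from where the row before left it, along the tool's axes as they then stand; what a row does not reach is not made up. A row lasts 1/8 s, in which the tool goes at most 62.5 mm and 10.7 degrees, less where a joint would pass 70% of its speed; a pose out of reach is approached as far as the arm can. A call is refused whole if a number of a shift passes 0.0625 or a number of a turn 0.188, either way. A call with a gripper value outside its range is refused whole. The fingers move at their own pace and stop on an object; "force" is the grip in N (left out, the last holds). Time passes only in rows, so rows that do not move let the fingers close. It gives the time, the measured TCP pose, the force, the opening and the grip force at its end, in the units of the state.
- sense(): the state, without advancing time (a new reading comes with each control period).
- snapshot(name): name is "scene" or "top" or "wrist"; returns the picture (384x512x3 uint8, red, green, blue); there is no depth.
- calibration(name): a dict with "camera_matrix" (3x3 intrinsics, pixels), "k1" (the pictures are not rectified: a ray, as slopes to the right and down, at radius r is drawn at 1 + k1 r^2 times it, then the intrinsics apply), "R" (3x3) and "t" (3): a world point X has camera coordinates R X + t; the wrist camera has in their place "mount" (4x4, takes a point from camera to tool coordinates, whose origin is the TCP and whose axes are the flange's). Camera axes: x right, y down, z forward; pixel columns grow to the right and rows downward; lengths in m; the calibration is good to about 2 mm. A picture is of the moment at which its call begins: read the wrist's pose just before it. calibration takes no time and is no camera call.
- sign_off(): hands the job in; it is judged then, once.
The state is a dict: "t": time; "q": joint angles; "qd": joint speeds; "tau": joint torques, N m; "tcp_pos": TCP position; "tool_rot": TCP orientation; "force": force on the tool from outside, world axes, zero at the start; "ft_torque": the same for the moment, N m; "finger_gap": opening from 0.0 (shut) to 1.0 (fully open); "gripper_force": force on a finger pad.
Only numpy, scipy, OpenCV 4.12 (cv2) and the standard library are available. Lean on these libraries where they do the work, as an engineer would, in place of code of your own. Each camera call takes 0.05 s, during which the arm holds its last target. There are 200 camera calls.

### The job

Get the two aluminium chassis plates ready to be drilled together: take the wide plate from the sloping rack, lay it flat on the drilling jig with its long sides along the jig's longer fence, and push it home so that one long side and one end are flush against the two fences. Then lay the narrow plate flat on top of it, the same way round, and push that home against the same two fences, so that both plates end up square and tight in the corner. Let go of everything and leave the other things on the bench where they are.

Things in the scene. Friction and masses are not known exactly. Their poses are not given: they have to be found in the camera images.
- wide_center (a point): Centre (half-way up) of the wide plate: loose bare aluminium plate 110 x 56 x 10 mm (x, y, z), ten dark hole marks, 0.11 to 0.24 kg. x runs along its length, z is normal to its face. It starts on the rack, its face sloping 30 degrees: x points up the slope away from the robot, z leans to the robot. A half turn about z changes nothing.
- narrow_center (a point): Centre (half-way up) of the narrow plate: like the wide one but 110 x 40 x 10 mm (x, y, z), 0.08 to 0.17 kg; it starts in the other bay of the rack. Which bay holds which plate varies.
- wide: The wide plate's body; origin at the middle of its underside, 5 mm below wide_center, same axes.
- narrow: The narrow plate's body; origin at the middle of its underside, 5 mm below narrow_center, same axes.
- rack: Fixed grey sloping rack, 130 x 250 mm on the table (x, y), about 110 mm high at its back (its +x side), low towards the robot; origin at the middle of its underside, z up. Left or right of the middle, turned up to 20 degrees. It holds the plates side by side about 120 mm apart along its y; the middle of each plate's underside is 78 mm above the table.
- rack_lip (a point): Top middle of the lip in the rack's +y bay (the other bay is alike). Each plate lies on a rib 24 mm wide that lifts it 20 mm clear of the sloping panel, so that fingers can reach up to 15 mm past its long sides; its lower end rests against this lip, as wide as the rib and rising 7 mm above it.
- jig_corner (a point): Inner corner of the drilling jig at the top of its bed (12 mm above the table), where the inner faces of its two fences meet. x along the long fence, y along the short fence, z up; fixed; left or right of the middle, turned up to 20 degrees. Squared home, the wide plate's centre is at (-55, -28, 5) mm and the narrow plate's at (-55, -20, 15) mm in this frame.
- jig: The fixed drilling jig; origin 12 mm below its bed and (-83, -58) mm from jig_corner, same axes. Plywood bed reaching from the corner 180 mm towards -x and 130 mm towards -y. Aluminium fences 14 mm thick, 24 mm above the bed: the long one (180 mm) along the bed's +y edge, the short one (130 mm) along its +x edge.
- multimeter: yellow hand-held multimeter, 150 x 80 x 40, lying beyond the work (sizes in mm); origin at the middle of its underside; a bystander: leave it alone
- solder_spool: grey spool, 52 across, 40 high, standing between rack and jig (sizes in mm); origin at the middle of its underside; a bystander: leave it alone
- screwdriver: screwdriver lying between rack and jig (sizes in mm); origin at the middle of its underside; a bystander: leave it alone
- hairbrush: wooden hairbrush, about 195 long, 24 high, lying at the right (sizes in mm); origin at the middle of its underside; a bystander: leave it alone
- breadboard: white breadboard, 165 x 55 x 10, flat at the back (sizes in mm); origin at the middle of its underside; a bystander: leave it alone
- pen_mug: white mug, 76 across, 95 high, at the left (sizes in mm); origin at the middle of its underside; a bystander: leave it alone
Mind the look-alikes: they are no part of the job. Leave any yellow look-alike of the jig alone.

How it is judged:
By the outcome, as a careful person would: the job done as asked, in the order asked, and still so for the second after the job is handed in, with the robot touching nothing.
It also fails if it takes over 72 s, if anything falls off the work surface, if the arm or the gripper's body presses on something with over 40 N, if the wrist force passes 120 N, or if a joint passes its speed limit or range.

## Working session

There is one attempt and no reset: what is moved stays moved. The work goes in short steps, Python scripts to look and compute and a tool call to move; the robot and the scene stay as the last step left them, time stands still between calls to the robot, and variables do not carry over. Pictures are saved under pics/ and viewed, at most 10 in all, crops included, and the job is handed in when it is done.

Besides the shell and the picture viewer there is one more tool, called after "Request:" as a command line: name --pt "numbers of a row" for each row, then --argument value for the rest. apply_moves: Moves the arm, as the interface text tells. Its arguments: {"type":"object","properties":{"plan":{"type":"array"},"force":{"type":"number"}},"required":["plan"]}

```bash
mkdir -p pics; ls
python3 - <<'E'
from station import *
import cv2
for n in("scene","top"):
    im=snapshot(n); cv2.imwrite(f"pics/{n}0.png",im[:,:,::-1])
    c=calibration(n); print(n,c)
print(calibration("wrist")); print(sense())
E
```

```text
pics
scene {'camera_matrix': array([[390.50557805,   0.        , 254.74446211],
       [  0.        , 390.50557805, 187.3493175 ],
       [  0.        ,   0.        ,   1.        ]]), 'k1': 0.020756997865464987, 'R': array([[-5.35279760e-01,  8.44674706e-01, -4.68884097e-04],
       [ 5.76211724e-01,  3.64745778e-01, -7.31396313e-01],
       [-6.17620942e-01, -3.91771819e-01, -6.81952501e-01]]), 't': array([ 0.26917587, -0.25719227,  1.52804921])}
top {'camera_matrix': array([[482.26708824,   0.        , 253.61483401],
       [  0.        , 482.26708824, 193.28398074],
       [  0.        ,   0.        ,   1.        ]]), 'k1': -0.024261161162156167, 'R': array([[ 0.02436388, -0.99964016,  0.01122253],
       [-0.98806057, -0.02578689, -0.15189257],
       [ 0.15212731, -0.00738785, -0.9883333 ]]), 't': array([-0.01657119,  0.54095554,  1.65730472])}
{'camera_matrix': array([[286.37385264,   0.        , 255.39396507],
       [  0.        , 286.37385264, 193.99454779],
       [  0.        ,   0.        ,   1.        ]]), 'k1': 0.015664857377163773, 'mount': array([[ 4.94226616e-04, -9.
[... 315 characters left out ...]
't': 0.1, 'q': array([ 1.03150513e+00,  5.28380343e-01,  1.43379456e+00, -2.24545964e-05,
        1.18139754e+00, -1.78527186e-01]), 'qd': array([-1.56970531e-05,  1.36830049e-04, -2.83635953e-03,  2.51400508e-04,
        2.53980655e-03,  2.40122098e-03]), 'tau': array([-6.00306612e-04, -4.43301201e+01, -1.78585982e+01, -2.47359512e-04,
        3.89268287e-03, -2.19965017e-05]), 'tcp_pos': array([0.22027096, 0.58419876, 0.2304206 ]), 'tool_rot': array([ 1.79401102e-01,  9.83775515e-01, -9.30469464e-04, -3.37983905e-04]), 'force': array([ 0.11077221, -0.84308156, -0.29897988]), 'ft_torque': array([ 0.05170284,  0.0436186 , -0.02930131]), 'gripper_force': 0.0, 'finger_gap': 0.9991666970671989}
```

View pics/top0.png

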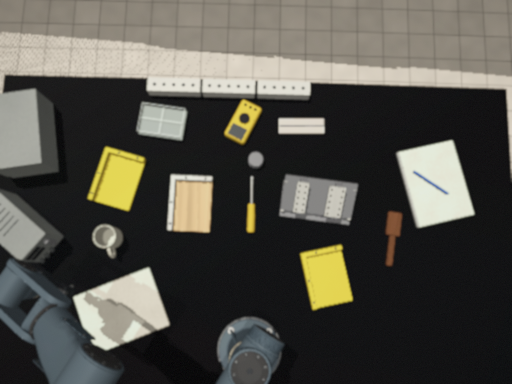

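View pics/scene0.png

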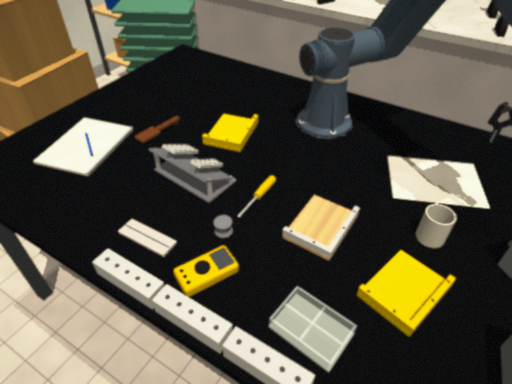

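The candidates for the jig are yellow ones at (117,178) and (326,277), and a plywood one with aluminium fences at (190,204). The plywood one fits the description. The plates are the two pale dotted strips on the grey rack at (301,197) and (336,201) in the top view. I'll confirm both in one enlarged crop.

```bash
cat > h.py <<'E'
from station import *
import cv2, numpy as np
from scipy.spatial.transform import Rotation as Ro
def cam(n,s=None):
    c=calibration(n)
    if n=="wrist":
        T=np.eye(4);T[:3,:3]=Ro.from_quat(s["tool_rot"]).as_matrix();T[:3,3]=s["tcp_pos"]
        W=np.linalg.inv(T@np.array(c["mount"]));return c,W[:3,:3],W[:3,3]
    return c,np.array(c["R"]),np.array(c["t"])
def rays(C,uv):
    c,R,t=C;K=c["camera_matrix"]
    uv=np.atleast_2d(uv).astype(float)
    d=(uv-[K[0,2],K[1,2]])/[K[0,0],K[1,1]];x=d.copy()
    for _ in range(10): x=d/(1+c["k1"]*(x**2).sum(1,keepdims=True))
    return -R.T@t,(np.c_[x,np.ones(len(x))])@R
def onplane(C,uv,z=None,n=(0,0,1),p=None):
    o,d=rays(C,uv);n=np.array(n,float);p=np.array([0,0,z]) if p is None else np.array(p)
    return o+d*(((p-o)@n)/(d@n))[:,None]
def proj(C,X):
    c,R,t=C;K=c["camera_matrix"];y=np.atleast_2d(X)@R.T+t;x=y[:,:2]/y[:,2:]
    x=x*(1+c["k1"]*(x**2).sum(1,keepdims=True));return x*[K[0,0],K[1,1]]+[K[0,2],K[1,2]]
E
python3 - <<'E'
from h import *
im=cv2.imread("pics/top0.png")
a=cv2.resize(im[165:235,270:365],None,fx=5,fy=5,interpolation=cv2.INTER_CUBIC)
b=cv2.resize(im[165:240,158:222],None,fx=5,fy=5,interpolation=cv2.INTER_CUBIC)
o=np.zeros((375,800,3),np.uint8);o[:a.shape[0],:a.shape[1]]=a;o[:b.shape[0],480:800]=b
cv2.imwrite("pics/crop1.png",o)
C=cam("top")
print("plates",onplane(C,[[301,197],[336,201]],.085))
# plate masks
g=cv2.cvtColor(im,cv2.COLOR_BGR2GRAY)
m=np.zeros_like(g);m[170:230,275:365]=(g[170:230,275:365]>150)*255
m=cv2.morphologyEx(m,cv2.MORPH_CLOSE,np.ones((3,3)))
for k in cv2.findContours(m,0,1)[0]:
    if cv2.contourArea(k)>100: print(cv2.minAreaRect(k))
print("jig",onplane(C,[[175,181]],.036),onplane(C,[[168,233],[213,233],[213,175],[168,175]],.03))
E
```

```text
plates [[ 0.52583824 -0.16546793  0.085     ]
 [ 0.51508825 -0.28588411  0.085     ]]
((334.7499694824219, 201.25), (17.65045166015625, 31.966930389404297), 11.309932708740234)
((300.62164306640625, 196.770263671875), (12.987520217895508, 31.564605712890625), 9.462322235107422)
jig [[0.57879224 0.27659717 0.036     ]] [[0.39461831 0.2929878  0.03      ]
 [0.39865938 0.13567348 0.03      ]
 [0.60509916 0.14332807 0.03      ]
 [0.60088702 0.30353931 0.03      ]]
```

View pics/crop1.png

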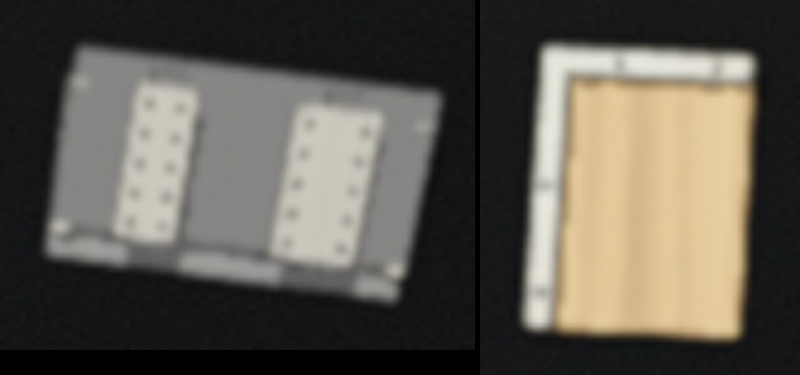

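The crop confirms the wide plate on the right at (335,201) and the narrow one at (301,197). The plywood jig has its long fence on the left (+y) and its short fence at the top (+x). Next I'll hover over the jig for a wrist view.

```bash
cat >> h.py <<'E'
def rot(yaw,tilt=0.):
    "tool z = -normal of plane rising along the x of yaw frame by tilt; tool x down the slope"
    return Ro.from_euler("z",yaw,degrees=True)*Ro.from_euler("y",-tilt,degrees=True)*Ro.from_matrix(np.diag([-1,1,-1.]))
def plan(p1,R1,n,s=None,p0=None,R0=None):
    s=s or sense()
    p0=s["tcp_pos"] if p0 is None else np.array(p0);R0=Ro.from_quat(s["tool_rot"]) if R0 is None else R0
    w=(R0.inv()*R1).as_rotvec()/n;R=R0;dp=(np.array(p1)-p0)/n
    for k in range(n):
        print(np.round(np.r_[R.inv().apply(dp),w],3).tolist(),end=", ");R=R*Ro.from_rotvec(w)
    print()
E
python3 -c "
from h import *
plan([.50,.215,.15],rot(-3),8)"
```

```text
[-0.049, -0.031, 0.01, -0.0, -0.0, -0.039], [-0.048, -0.033, 0.01, -0.0, -0.0, -0.039], [-0.046, -0.035, 0.01, -0.0, -0.0, -0.039], [-0.045, -0.036, 0.01, -0.0, -0.0, -0.039], [-0.044, -0.038, 0.01, -0.0, -0.0, -0.039], [-0.042, -0.04, 0.01, -0.0, -0.0, -0.039], [-0.041, -0.041, 0.01, -0.0, -0.0, -0.039], [-0.039, -0.043, 0.01, -0.0, -0.0, -0.039],
```

Request:
apply_moves --pt "-0.049 -0.031 0.01 0 0 -0.039 -1" --pt "-0.048 -0.033 0.01 0 0 -0.039 -1" --pt "-0.046 -0.035 0.01 0 0 -0.039 -1" --pt "-0.045 -0.036 0.01 0 0 -0.039 -1" --pt "-0.044 -0.038 0.01 0 0 -0.039 -1" --pt "-0.042 -0.04 0.01 0 0 -0.039 -1" --pt "-0.041 -0.041 0.01 0 0 -0.039 -1" --pt "-0.039 -0.043 0.01 0 0 -0.039 -1" --force 40

```text
t: 1.1
tcp_pos: [0.5016, 0.2135, 0.1508]
tool_rot: [0.024, 1.0, 0.0, -0.0]
force: [0.8, 1.1, 0.8]
finger_gap: 1.002
gripper_force: 0.0
```

Run:
```python
from h import *
s=sense();im=snapshot("wrist");s2=sense();cv2.imwrite("pics/w1.png",im[:,:,::-1])
print(s["t"],s["tcp_pos"],s2["tcp_pos"],np.abs(s["qd"]).max())
np.save("w1.npy",np.r_[s["tcp_pos"],s["tool_rot"]])
C=cam("wrist",s)
h=cv2.cvtColor(im,cv2.COLOR_RGB2HSV)
m=cv2.inRange(h,(8,50,90),(28,160,255));m=cv2.morphologyEx(m,cv2.MORPH_OPEN,np.ones((3,3)))
k=max(cv2.findContours(m,0,1)[0],key=cv2.contourArea)
print(cv2.contourArea(k),cv2.approxPolyDP(k,8,True)[:,0].tolist())
```

```text
1.1 [0.50158785 0.21346229 0.15077275] [0.50683169 0.20797074 0.1498563 ] 1.110561324503801
23010.0 [[327, 77], [186, 82], [203, 254], [319, 251]]
```

View pics/w1.png

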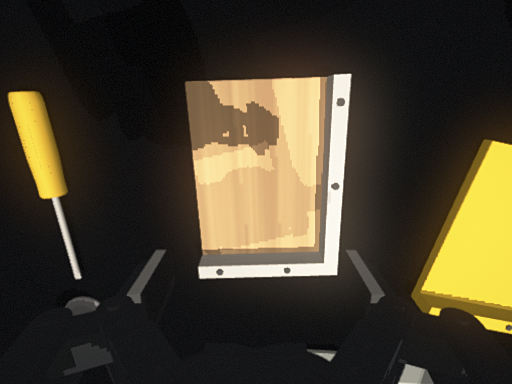

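The wrist view shows the jig's plywood bed at (186–327, 77–254). The long fence is on the right, x≈340, and the short fence at the bottom, y≈268. I'll cast the fence tops onto z=0.036.

Run:
```python
from h import *
a=np.load("w1.npy");s=dict(tcp_pos=a[:3],tool_rot=a[3:])
def meas(im,s):
    C=cam("wrist",s)
    h=cv2.cvtColor(im,cv2.COLOR_RGB2HSV)
    m=cv2.inRange(h,(0,0,185),(180,50,255));m=cv2.morphologyEx(m,cv2.MORPH_CLOSE,np.ones((9,9)))
    k=max(cv2.findContours(m,0,1)[0],key=cv2.contourArea)
    q=cv2.approxPolyDP(k,5,True)[:,0];print(cv2.contourArea(k));X=onplane(C,q,.036)
    for i in range(len(q)): print(q[i],np.round(X[i],4))
    return X
meas(cv2.imread("pics/w1.png")[:,:,::-1],s)
s=sense();im=snapshot("wrist");print(s["tcp_pos"]);cv2.imwrite("pics/w2.png",im[:,:,::-1]);meas(im,s)
s=sense();print(s["tcp_pos"])
# hover over rack centre
plan([.46,-.22,.26],rot(-10,20),8)
```

```text
4236.0
[350  74] [0.4042 0.2968 0.036 ]
[334  75] [0.4042 0.2837 0.036 ]
[324 262] [0.5815 0.2807 0.036 ]
[204 266] [0.5805 0.1574 0.036 ]
[200 277] [0.5935 0.1518 0.036 ]
[336 274] [0.5964 0.2936 0.036 ]
[0.50683169 0.20797074 0.1498563 ]
4270.0
[358  66] [0.4046 0.2968 0.036 ]
[341  67] [0.4046 0.2831 0.036 ]
[330 257] [0.5814 0.2803 0.036 ]
[204 262] [0.5811 0.1518 0.036 ]
[205 273] [0.5942 0.1515 0.036 ]
[337 269] [0.5959 0.288  0.036 ]
[345 241] [0.5639 0.2946 0.036 ]
[0.50450168 0.21065419 0.15026163]
[0.003, -0.054, -0.014, 0.002, -0.043, 0.015], [0.001, -0.054, -0.014, 0.002, -0.043, 0.015], [-0.0, -0.054, -0.013, 0.002, -0.043, 0.015], [-0.002, -0.054, -0.013, 0.002, -0.043, 0.015], [-0.003, -0.054, -0.013, 0.002, -0.043, 0.015], [-0.004, -0.054, -0.013, 0.002, -0.043, 0.015], [-0.006, -0.054, -0.012, 0.002, -0.043, 0.015], [-0.007, -0.054, -0.012, 0.002, -0.043, 0.015],
```

Run:
```python
from h import *
plan([.455,-.215,.205],rot(-10,30),8)
```

```text
[0.003, -0.053, -0.007, 0.004, -0.065, 0.015], [0.002, -0.054, -0.007, 0.004, -0.065, 0.015], [0.001, -0.054, -0.007, 0.004, -0.065, 0.015], [-0.0, -0.054, -0.006, 0.004, -0.065, 0.015], [-0.002, -0.054, -0.006, 0.004, -0.065, 0.015], [-0.003, -0.054, -0.006, 0.004, -0.065, 0.015], [-0.004, -0.054, -0.005, 0.004, -0.065, 0.015], [-0.005, -0.054, -0.005, 0.004, -0.065, 0.015],
```

Request:
apply_moves --pt "0.003 -0.053 -0.007 0.004 -0.065 0.015 -1" --pt "0.002 -0.054 -0.007 0.004 -0.065 0.015 -1" --pt "0.001 -0.054 -0.007 0.004 -0.065 0.015 -1" --pt "0 -0.054 -0.006 0.004 -0.065 0.015 -1" --pt "-0.002 -0.054 -0.006 0.004 -0.065 0.015 -1" --pt "-0.003 -0.054 -0.006 0.004 -0.065 0.015 -1" --pt "-0.004 -0.054 -0.005 0.004 -0.065 0.015 -1" --pt "-0.005 -0.054 -0.005 0.004 -0.065 0.015 -1"

```text
t: 2.2
tcp_pos: [0.4587, -0.1868, 0.2038]
tool_rot: [0.08, 0.967, -0.017, 0.24]
force: [0.2, 0.3, -0.5]
finger_gap: 0.999
gripper_force: 0.0
```

Request:
apply_moves --pt "0 0 0 0 0 0 -1" --pt "0 0 0 0 0 0 -1"

```text
t: 2.45
tcp_pos: [0.4586, -0.1858, 0.2033]
tool_rot: [0.08, 0.968, -0.017, 0.238]
force: [-0.1, 0.2, 0.3]
finger_gap: 1.0
gripper_force: 0.0
```

Run:
```python
from h import *
s=sense();im=snapshot("wrist");cv2.imwrite("pics/w3.png",im[:,:,::-1])
np.save("w3.npy",np.r_[s["tcp_pos"],s["tool_rot"]]);print(s["q"])
C=cam("wrist",s)
n=rot(-10,30).apply([0,0,-1]);print(n,s["tcp_pos"])
g=cv2.cvtColor(im,cv2.COLOR_RGB2GRAY)
_,m=cv2.threshold(g,170,255,0);m=cv2.morphologyEx(m,cv2.MORPH_CLOSE,np.ones((7,7)))
for k in cv2.findContours(m,0,1)[0]:
    if cv2.contourArea(k)>1500:
        b=cv2.boxPoints(cv2.minAreaRect(k));c=b.mean(0)
        top=np.array([0,0,.078])+n*.01
        # top-face centre height .078+.01cos30
        p=onplane(C,c,.0867)[0];X=onplane(C,b,n=n,p=p)
        print(cv2.contourArea(k),b.round(1).tolist(),p.round(4),X.round(4).tolist(),[round(np.linalg.norm(X[i]-X[i-1]),4) for i in range(4)])
```

```text
[-0.78414049  0.29871508  2.12500692  0.73968651  0.41888792 -2.82867485]
[-0.49240388  0.08682409  0.8660254 ] [ 0.45861465 -0.18578578  0.20328281]
7868.5 [[156.5, 348.3999938964844], [160.1999969482422, 288.29998779296875], [354.5, 300.29998779296875], [350.79998779296875, 360.3999938964844]] [ 0.8946 -0.2558  0.0867] [[0.9085, -0.4584, 0.1149], [0.7944, -0.4195, 0.0461], [0.8804, -0.0621, 0.0592], [1.0031, -0.0768, 0.1304]] [np.float64(0.3934), np.float64(0.1388), np.float64(0.3678), np.float64(0.1426)]
1750.0 [[401.8999938964844, 295.79998779296875], [511.0, 289.3999938964844], [513.0999755859375, 326.5], [404.1000061035156, 332.8999938964844]] [0.8898 0.1103 0.0867] [[0.8455, 0.0131, 0.0713], [0.8654, 0.1988, 0.0639], [0.9351, 0.21, 0.1025], [0.9152, 0.0165, 0.1105]] [np.float64(0.0801), np.float64(0.187), np.float64(0.0804), np.float64(0.1947)]
3535.0 [[-35.099998474121094, 251.10000610351562], [0.20000000298023224, 194.6999969482422], [90.5, 251.1999969482422], [55.29999923706055, 307.6000061035156]] [ 0.5864 -0.4997  0.0867] [[0.5728, -0.5754, 0.0865], [0.5197, -0.5046, 0.04
[... 535 characters left out ...]
9984741211], [307.0, 124.0], [308.6000061035156, 232.8000030517578], [267.29998779296875, 233.39999389648438]] [ 0.5146 -0.1623  0.0867] [[0.4672, -0.1761, 0.0611], [0.4732, -0.1385, 0.0607], [0.5676, -0.1469, 0.1153], [0.5609, -0.189, 0.1157]] [np.float64(0.1091), np.float64(0.0381), np.float64(0.1093), np.float64(0.0426)]
2123.5 [[412.3999938964844, 170.3000030517578], [476.29998779296875, -6.400000095367432], [495.0, 0.4000000059604645], [431.1000061035156, 177.10000610351562]] [ 0.4412 -0.0341  0.0867] [[0.4919, -0.063, 0.1185], [0.3926, -0.0226, 0.0579], [0.3983, -0.0099, 0.0599], [0.4994, -0.0482, 0.1212]] [np.float64(0.0168), np.float64(0.1232), np.float64(0.0141), np.float64(0.1243)]
```

View pics/w3.png

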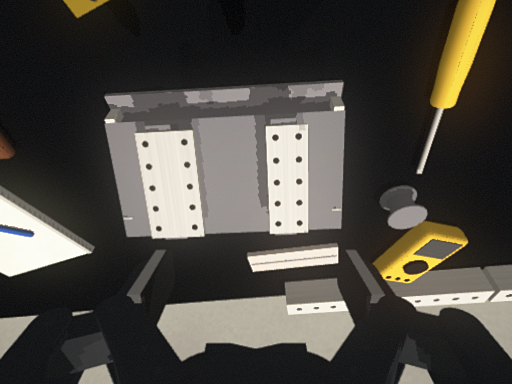

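The wide plate is at (136–204, 129–238) and the narrow one at (265–309, 124–233). Joint 6 is near its limit (−2.83) in this pose, so I'll flip the tool half a turn about its z and then measure again.

Request:
apply_moves --pt "0 0 0 0 0 0.186 -1" --pt "0 0 0 0 0 0.186 -1" --pt "0 0 0 0 0 0.186 -1" --pt "0 0 0 0 0 0.186 -1" --pt "0 0 0 0 0 0.186 -1" --pt "0 0 0 0 0 0.186 -1" --pt "0 0 0 0 0 0.186 -1" --pt "0 0 0 0 0 0.186 -1"

```text
t: 3.5
tcp_pos: [0.4593, -0.1842, 0.2034]
tool_rot: [0.715, 0.657, 0.15, 0.186]
force: [-0.1, 0.2, -0.1]
finger_gap: 1.0
gripper_force: 0.0
```

Request:
apply_moves --pt "0 0 0 0 0 0.186 -1" --pt "0 0 0 0 0 0.186 -1" --pt "0 0 0 0 0 0.186 -1" --pt "0 0 0 0 0 0.186 -1" --pt "0 0 0 0 0 0.186 -1" --pt "0 0 0 0 0 0.186 -1" --pt "0 0 0 0 0 0.186 -1" --pt "0 0 0 0 0 0.186 -1"

```text
t: 4.5
tcp_pos: [0.4593, -0.1842, 0.2034]
tool_rot: [0.971, -0.001, 0.237, 0.036]
force: [-0.6, -0.0, 0.0]
finger_gap: 0.995
gripper_force: 0.0
```

```bash
sed -i 's/^def rot(yaw,tilt=0.):/def rot(yaw,tilt=0.,D=(1,-1,-1.)):/; s/np.diag(\[-1,1,-1.\])/np.diag(D)/; s/tool x down the slope/tool x up the slope/' h.py
python3 - <<'E'
from h import *
s=sense();print(s["q"],s["tcp_pos"])
plan([.450,-.275,.195],rot(-6,30),4)
# compare quads from old views
a=np.load("w3.npy");C=cam("wrist",dict(tcp_pos=a[:3],tool_rot=a[3:]))
g=cv2.imread("pics/w3.png",0);n=rot(-6,30).apply([0,0,-1])
m=cv2.morphologyEx(cv2.threshold(g,170,255,0)[1],cv2.MORPH_CLOSE,np.ones((7,7)))
CT=cam("top")
for k in cv2.findContours(m,0,1)[0]:
    if cv2.contourArea(k)>4000 and cv2.boundingRect(k)[1]<200:
        q=cv2.approxPolyDP(k,6,True)[:,0];c=q.mean(0)
        p=onplane(C,c,.0867)[0];X=onplane(C,q,n=n,p=p)
        print(q.tolist(),p,X.round(4).tolist(),[round(np.linalg.norm(X[i]-X[i-1]),4) for i in range(len(q))],proj(CT,p))
E
```

```text
[-0.78046613  0.29854655  2.12507213  0.7399408   0.41836678  0.15281217] [ 0.45931857 -0.18422571  0.2033761 ]
[-0.003, 0.023, 0.002, 0.005, 0.011, 0.027], [-0.003, 0.023, 0.002, 0.005, 0.011, 0.027], [-0.002, 0.023, 0.002, 0.005, 0.011, 0.027], [-0.002, 0.023, 0.002, 0.005, 0.011, 0.027], 
[[191, 130], [134, 133], [153, 237], [203, 235]] [ 0.5056028  -0.27943818  0.0867    ] [[0.4645, -0.2481, 0.0612], [0.4589, -0.3023, 0.0613], [0.5517, -0.3105, 0.115], [0.5572, -0.2578, 0.115]] [np.float64(0.1077), np.float64(0.0544), np.float64(0.1076), np.float64(0.053)] [[334.21707722 203.62755113]]
[[307, 124], [266, 126], [270, 233], [307, 231]] [ 0.51789274 -0.16369597  0.0867    ] [[0.476, -0.1401, 0.0612], [0.4718, -0.1779, 0.0611], [0.5652, -0.1881, 0.1153], [0.5686, -0.15, 0.115]] [np.float64(0.1076), np.float64(0.038), np.float64(0.1085), np.float64(0.0383)] [[300.51533401 199.20965226]]
```

Request:
apply_moves --pt "-0.003 0.023 0.002 0.005 0.011 0.027 -1" --pt "-0.003 0.023 0.002 0.005 0.011 0.027 -1" --pt "-0.002 0.023 0.002 0.005 0.011 0.027 -1" --pt "-0.002 0.023 0.002 0.005 0.011 0.027 -1" --pt "0 0 0 0 0 0 -1" --pt "0 0 0 0 0 0 -1"

```text
t: 5.25
tcp_pos: [0.4498, -0.2765, 0.1959]
tool_rot: [0.965, -0.047, 0.259, 0.014]
force: [-0.5, -0.2, -0.1]
finger_gap: 1.004
gripper_force: 0.0
```

Run:
```python
from h import *
s=sense();im=snapshot("wrist");cv2.imwrite("pics/w4.png",im[:,:,::-1])
print(s["q"],s["tcp_pos"])
C=cam("wrist",s);g=cv2.cvtColor(im,cv2.COLOR_RGB2GRAY);n=rot(-6,30).apply([0,0,-1])
m=cv2.morphologyEx(cv2.threshold(g,170,255,0)[1],cv2.MORPH_CLOSE,np.ones((7,7)))
CT=cam("top")
for k in cv2.findContours(m,0,1)[0]:
    if cv2.contourArea(k)>2500:
        q=cv2.approxPolyDP(k,6,True)[:,0];c=q.mean(0)
        p=onplane(C,c,.0867)[0];X=onplane(C,q,n=n,p=p)
        print(q.tolist(),p,X.round(4).tolist(),[round(np.linalg.norm(X[i]-X[i-1]),4) for i in range(len(q))],proj(CT,p))
```

```text
[-0.995705    0.36870566  2.05522184  0.86599522  0.5389701  -0.04492898] [ 0.44976121 -0.27654221  0.19585066]
[[223, 133], [226, 239], [279, 239], [282, 133]] [ 0.51164536 -0.27940916  0.0867    ] [[0.5582, -0.2568, 0.1121], [0.4647, -0.2469, 0.0578], [0.4592, -0.3018, 0.058], [0.5529, -0.3108, 0.1123]] [np.float64(0.0543), np.float64(0.1086), np.float64(0.0552), np.float64(0.1086)] [[334.2070116  201.87936101]]
[[104, 132], [120, 238], [158, 239], [146, 133]] [ 0.52357307 -0.16266677  0.0867    ] [[0.5695, -0.1487, 0.1122], [0.4766, -0.1379, 0.0582], [0.4717, -0.1767, 0.0577], [0.565, -0.1866, 0.1119]] [np.float64(0.0382), np.float64(0.108), np.float64(0.0391), np.float64(0.1084)] [[300.23142623 197.56124555]]
[[511, 11], [414, 44], [511, 225], [511, 108], [466, 89], [476, 81], [511, 96]] [ 0.58581271 -0.52906186  0.0867    ] [[0.6486, -0.5392, 0.1233], [0.6338, -0.4515, 0.1096], [0.4507, -0.5841, 0.0125], [0.5703, -0.5575, 0.0795], [0.5917, -0.5084, 0.0889], [0.5975, -0.5172, 0.0927], [0.5809, -0.555, 0.0854]] [np.float64(0.0792), np.float64(0.0899), np.float64(0.246), np.float64(0.1396), np.float64(0.0543), np.float64(0.0112), np.float64(0.0419)] [[406.07696626 182.47843018]]
[[98, 0], [99, 32], [215, 20], [214, 0]] [ 0.71673203 -0.19287718  0.0867    ] [[0.7329, -0.1323, 0.0923], [0.7071, -0.1252, 0.0771], [0.7048, -0.2562, 0.0837], [0.7211, -0.2576, 0.0931]] [np.float64(0.1259), np.float64(0.0309), np.float64(0.1312), np.float64(0.0189)] [[309.39627169 143.02059031]]
```

View pics/w4.png

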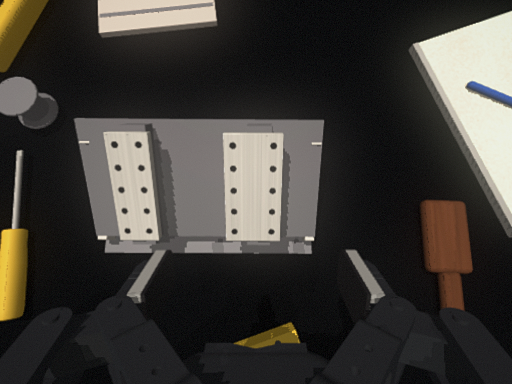

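The wide plate's quad is (223,133) to (282,239), and the narrow one's is (104,132) to (158,239). Both views agree on size, on yaw of −6°, and on the wide plate's centre at (.5085, −.279, .0866). I'm approaching to grasp it.

Run:
```python
from h import *
plan([.5155,-.280,.0745],rot(-6,30),5)
```

```text
[-0.001, -0.001, 0.028, -0.0, -0.0, 0.001], [-0.001, -0.001, 0.028, -0.0, -0.0, 0.001], [-0.001, -0.001, 0.028, -0.0, -0.0, 0.001], [-0.001, -0.001, 0.028, -0.0, -0.0, 0.001], [-0.001, -0.001, 0.028, -0.0, -0.0, 0.001],
```

Request:
apply_moves --pt "-0.001 -0.001 0.028 0 0 0.001 -1" --pt "-0.001 -0.001 0.028 0 0 0.001 -1" --pt "-0.001 -0.001 0.028 0 0 0.001 -1" --pt "-0.001 -0.001 0.028 0 0 0.001 -1" --pt "-0.001 -0.001 0.028 0 0 0.001 -1" --pt "0 0 0 0 0 0 -1"

```text
t: 6.05
tcp_pos: [0.516, -0.2789, 0.0712]
tool_rot: [0.965, -0.05, 0.259, 0.013]
force: [0.1, 0.6, -0.5]
finger_gap: 1.001
gripper_force: 0.0
```

Request:
apply_moves --pt "0 0 0 0 0 0 0" --pt "0 0 0 0 0 0 1" --pt "0 0 0 0 0 0 1" --pt "0 0 0 0 0 0 1" --pt "0 0 0 0 0 0 1" --force 50

```text
t: 6.68
tcp_pos: [0.5155, -0.2808, 0.074]
tool_rot: [0.964, -0.051, 0.26, 0.014]
force: [-3.7, 1.3, 7.2]
finger_gap: 0.64
gripper_force: 53.4
```

Request:
apply_moves --pt "0 0 -0.012 0 0 0 1" --pt "0 0 -0.025 0 0 0 1" --pt "0 0 -0.04 0 0 0 1" --pt "0 0 -0.04 0 0 0 1" --pt "0 0 -0.02 0 0 0 1"

```text
t: 7.3
tcp_pos: [0.4463, -0.2738, 0.1929]
tool_rot: [0.964, -0.051, 0.26, 0.015]
force: [-1.5, -1.3, -2.5]
finger_gap: 0.638
gripper_force: 53.4
```

Run:
```python
from h import *
s=sense();print(s["q"],s["finger_gap"],s["tcp_pos"])
plan([.5136,.2256,.16],rot(-.9),14)
```

```text
[-0.99811971  0.36981386  2.07174842  0.8934036   0.52406199 -0.07120058] 0.6382689648997748 [ 0.4462541  -0.2737994   0.19294093]
[-0.0, -0.036, 0.002, 0.002, -0.038, -0.006], [0.0, -0.036, 0.003, 0.002, -0.038, -0.006], [0.0, -0.036, 0.003, 0.002, -0.038, -0.006], [0.001, -0.036, 0.003, 0.002, -0.038, -0.006], [0.001, -0.036, 0.003, 0.002, -0.038, -0.006], [0.001, -0.036, 0.003, 0.002, -0.038, -0.006], [0.002, -0.036, 0.003, 0.002, -0.038, -0.006], [0.002, -0.036, 0.003, 0.002, -0.038, -0.006], [0.002, -0.036, 0.003, 0.002, -0.038, -0.006], [0.003, -0.036, 0.003, 0.002, -0.038, -0.006], [0.003, -0.036, 0.003, 0.002, -0.038, -0.006], [0.003, -0.036, 0.003, 0.002, -0.038, -0.006], [0.004, -0.036, 0.003, 0.002, -0.038, -0.006], [0.004, -0.036, 0.002, 0.002, -0.038, -0.006],
```

Request:
apply_moves --pt "0 -0.036 0 0.002 -0.038 -0.006 1" --pt "0 -0.036 0 0.002 -0.038 -0.006 1" --pt "0 -0.036 0.002 0.002 -0.038 -0.006 1" --pt "0.001 -0.036 0.002 0.002 -0.038 -0.006 1" --pt "0.001 -0.036 0.002 0.002 -0.038 -0.006 1" --pt "0.001 -0.036 0.002 0.002 -0.038 -0.006 1" --pt "0.002 -0.036 0.002 0.002 -0.038 -0.006 1" --pt "0.002 -0.036 0.002 0.002 -0.038 -0.006 1"

```text
t: 8.3
tcp_pos: [0.4819, 0.0134, 0.1815]
tool_rot: [0.993, -0.028, 0.11, 0.005]
force: [1.3, 0.3, -1.4]
finger_gap: 0.64
gripper_force: 53.3
```

Request:
apply_moves --pt "0.002 -0.036 0.003 0.002 -0.038 -0.006 1" --pt "0.003 -0.036 0.003 0.002 -0.038 -0.006 1" --pt "0.003 -0.036 0.003 0.002 -0.038 -0.006 1" --pt "0.003 -0.036 0.003 0.002 -0.038 -0.006 1" --pt "0.004 -0.036 0.003 0.002 -0.038 -0.006 1" --pt "0.004 -0.036 0.002 0.002 -0.038 -0.006 1" --pt "0 0 0 0 0 0 1"

```text
t: 9.18
tcp_pos: [0.5127, 0.2292, 0.1665]
tool_rot: [1.0, -0.008, -0.002, -0.003]
force: [-0.4, -0.6, -1.3]
finger_gap: 0.639
gripper_force: 53.4
```

Run:
```python
from h import *
s=sense();print(s["q"],s["finger_gap"],s["tcp_pos"],s["force"])
im=snapshot("wrist");cv2.imwrite("pics/w5.png",im[:,:,::-1])
plan([.5136,.2256,.03],rot(-.9),4,s)
```

```text
[0.21808968 0.52839898 1.65598458 0.00739275 0.96016538 1.8009428 ] 0.6391879257439945 [0.51268135 0.22915131 0.16648334] [-0.37474962 -0.61805511 -1.27230187]
[0.0, 0.001, 0.034, -0.001, 0.001, -0.0], [0.0, 0.001, 0.034, -0.001, 0.001, -0.0], [0.0, 0.001, 0.034, -0.001, 0.001, -0.0], [0.0, 0.001, 0.034, -0.001, 0.001, -0.0],
```

View pics/w5.png

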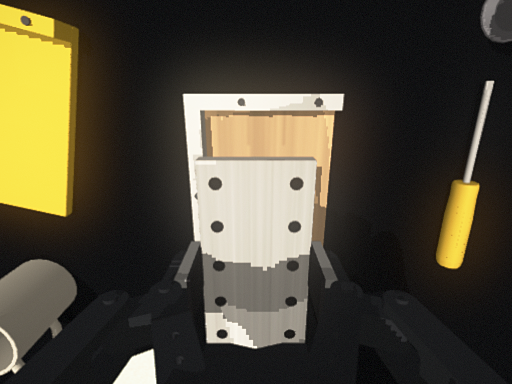

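The wide plate is held square in the fingers at (195–315, 157–345), with the jig below it. I'll lower it.

Request:
apply_moves --pt "0 0.001 0.034 -0.001 0.001 0 1" --pt "0 0.001 0.034 -0.001 0.001 0 1" --pt "0 0.001 0.034 -0.001 0.001 0 1" --pt "0 0.001 0.034 -0.001 0.001 0 1" --pt "0 0 0 0 0 0 1" --pt "0 0 0.005 0 0 0 1" --pt "0 0 0.005 0 0 0 1" --pt "0 0 0 0 0 0 1"

```text
t: 10.22
tcp_pos: [0.5117, 0.2239, 0.021]
tool_rot: [1.0, -0.009, -0.0, -0.001]
force: [-0.9, 0.6, -0.9]
finger_gap: 0.64
gripper_force: 53.6
```

Request:
apply_moves --pt "0 0 0.004 0 0 0 1" --pt "0 0 0.003 0 0 0 1" --pt "0 0 0 0 0 0 1"

```text
t: 10.6
tcp_pos: [0.5111, 0.2239, 0.0131]
tool_rot: [1.0, -0.009, -0.001, -0.0]
force: [0.3, -0.1, -1.5]
finger_gap: 0.644
gripper_force: 53.6
```

Request:
apply_moves --pt "0 0 0.003 0 0 0 1" --pt "0 0 0 0 0 0 1" --pt "0 0 0 0 0 0 1"

```text
t: 10.98
tcp_pos: [0.5113, 0.2239, 0.0103]
tool_rot: [1.0, -0.009, -0.001, -0.0]
force: [0.3, -0.6, -1.7]
finger_gap: 0.639
gripper_force: 53.6
```

Request:
apply_moves --pt "0 0 0.002 0 0 0 1" --pt "0 0 0 0 0 0 1" --pt "0 0 0.002 0 0 0 1" --pt "0 0 0 0 0 0 1"

```text
t: 11.48
tcp_pos: [0.5115, 0.2239, 0.0083]
tool_rot: [1.0, -0.009, -0.0, -0.0]
force: [-2.5, -0.1, 12.8]
finger_gap: 0.641
gripper_force: 61.5
```

Contact with the bed. I'll release, lift, shift to the −y side and close the fingers for pushing.

Request:
apply_moves --pt "0 0 -0.001 0 0 0 -0.55" --pt "0 0 0 0 0 0 -0.55" --pt "0 0 0 0 0 0 -0.55" --pt "0 0 -0.025 0 0 0 -0.55" --pt "0 0 -0.025 0 0 0 -0.55" --pt "0 0.025 0 0 0 0 1" --pt "0 0.026 0 0 0 0 1" --pt "0 0 0 0 0 0 1"

```text
t: 12.48
tcp_pos: [0.5103, 0.1716, 0.0571]
tool_rot: [1.0, -0.011, -0.001, -0.0]
force: [0.3, 0.8, 0.7]
finger_gap: 0.137
gripper_force: 0.0
```

Request:
apply_moves --pt "0 0 0 0 0 0 1" --pt "0 0 0 0 0 0 1" --pt "0 0 0 0 0 0 1"

```text
t: 12.85
tcp_pos: [0.5104, 0.1735, 0.0572]
tool_rot: [1.0, -0.009, -0.001, -0.0]
force: [-0.6, 0.0, -0.4]
finger_gap: 0.001
gripper_force: 0.0
```

```bash
cat >> h.py <<'E'
cj=np.array([.5815,.2805]);yj=np.radians(-.9)
def J(x,y): return cj+[x*np.cos(yj)-y*np.sin(yj),x*np.sin(yj)+y*np.cos(yj)]
def inJ(p):
    d=np.array(p)[:2]-cj;return np.array([d[0]*np.cos(yj)+d[1]*np.sin(yj),-d[0]*np.sin(yj)+d[1]*np.cos(yj)])
E
python3 - <<'E'
from h import *
s=sense();print(s["finger_gap"],s["tcp_pos"],inJ(s["tcp_pos"]))
im=snapshot("wrist");cv2.imwrite("pics/w6.png",im[:,:,::-1])
C=cam("wrist",s);g=cv2.cvtColor(im,cv2.COLOR_RGB2HSV)
m=cv2.inRange(g,(0,0,110),(180,45,255));m=cv2.morphologyEx(m,cv2.MORPH_CLOSE,np.ones((7,7)))
for k in cv2.findContours(m,0,1)[0]:
    if cv2.contourArea(k)>2500:
        q=cv2.approxPolyDP(k,6,True)[:,0];print(q.tolist(),[inJ(p).round(4).tolist() for p in onplane(C,q,.022)])
plan(np.r_[J(-.07,-.108),.015],rot(-.9),3,s)
E
```

```text
0.0008613965870369239 [0.51040806 0.17351487 0.05722465] [-0.06940272 -0.1080886 ]
[[130, 143], [150, 291], [187, 282], [218, 286], [219, 142]] [[-0.0146, -0.0307], [-0.1228, -0.03], [-0.1151, -0.0577], [-0.1186, -0.08], [-0.014, -0.0852]]
[[87, 339], [104, 324], [70, 155], [79, 155], [98, 198], [84, 117], [296, 116], [296, 89], [27, 89]] [[-0.1668, 0.0239], [-0.1525, 0.0084], [-0.0221, 0.0073], [-0.0221, 0.0017], [-0.0503, -0.0049], [0.0007, -0.0058], [0.0013, -0.1317], [0.0163, -0.131], [0.0161, 0.0234]]
[-0.0, -0.0, 0.014, -0.0, 0.001, -0.001], [-0.0, -0.0, 0.014, -0.0, 0.001, -0.001], [-0.0, -0.0, 0.014, -0.0, 0.001, -0.001],
```

View pics/w6.png

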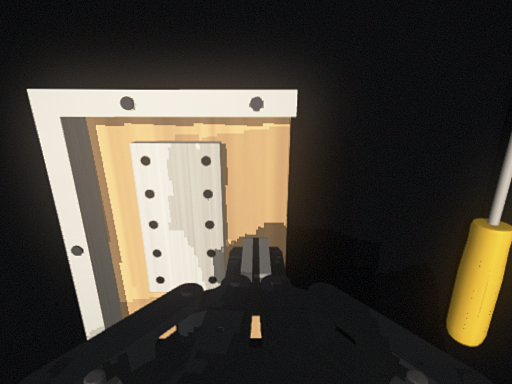

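The wide plate lies flat on the bed at (130–219, 142–291), 15 mm from the short fence and 30 mm from the long one. The closed fingers are on its −y side. I'll lower them and push +y.

Request:
apply_moves --pt "0 0 0.016 0 0 0 1" --pt "0 0 0.016 0 0 0 1" --pt "0 0 0.01 0 0 0 1" --pt "0 -0.008 0 0 0 0 1" --pt "0 -0.008 0 0 0 0 1" --pt "0 -0.008 0 0 0 0 1" --pt "0 0 0 0 0 0 1"

```text
t: 13.78
tcp_pos: [0.5111, 0.1979, 0.0158]
tool_rot: [1.0, -0.009, -0.0, -0.001]
force: [-1.0, -0.5, -0.5]
finger_gap: -0.002
gripper_force: 0.0
```

Request:
apply_moves --pt "0 -0.004 0 0 0 0 1" --pt "0 -0.004 0 0 0 0 1" --pt "0 -0.003 0 0 0 0 1" --pt "0 0 0 0 0 0 1"

```text
t: 14.28
tcp_pos: [0.5112, 0.2081, 0.0156]
tool_rot: [1.0, -0.009, -0.001, -0.001]
force: [-0.9, -1.3, 3.1]
finger_gap: 0.001
gripper_force: 1.6
```

Request:
apply_moves --pt "0 -0.002 0 0 0 0 1" --pt "0 -0.002 0 0 0 0 1" --pt "0 0 0 0 0 0 1"

```text
t: 14.65
tcp_pos: [0.5113, 0.2119, 0.0156]
tool_rot: [1.0, -0.009, -0.001, -0.0]
force: [0.9, -2.9, 4.6]
finger_gap: 0.002
gripper_force: 3.0
```

Request:
apply_moves --pt "0 -0.002 0 0 0 0 1" --pt "0 0 0 0 0 0 1"

```text
t: 14.9
tcp_pos: [0.5113, 0.2138, 0.0155]
tool_rot: [1.0, -0.009, -0.001, -0.0]
force: [-1.0, -2.9, 5.7]
finger_gap: 0.002
gripper_force: 3.1
```

Request:
apply_moves --pt "0 -0.002 0 0 0 0 1" --pt "0 -0.002 0 0 0 0 1" --pt "0 0 0 0 0 0 1"

```text
t: 15.28
tcp_pos: [0.5114, 0.2179, 0.0155]
tool_rot: [1.0, -0.009, -0.001, -0.0]
force: [-0.1, -4.0, 4.9]
finger_gap: -0.002
gripper_force: 3.0
```

Run:
```python
from h import *
s=sense();print(inJ(s["tcp_pos"]))
im=snapshot("wrist")
cv2.imwrite("pics/w7.png",im[:,:,::-1])
C=cam("wrist",s);g=cv2.cvtColor(im,cv2.COLOR_RGB2HSV)
m=cv2.inRange(g,(0,0,90),(180,45,255))
for k in cv2.findContours(m,0,1)[0]:
    if cv2.contourArea(k)>1500:
        q=cv2.approxPolyDP(k,6,True)[:,0];print(q.tolist(),[inJ(p).round(4).tolist() for p in onplane(C,q,.022)])
```

```text
[-0.06913674 -0.06373799]
[[109, 326], [161, 296], [158, 286], [215, 287], [227, 263], [220, 256], [243, 247], [244, 274], [251, 275], [241, 153], [132, 154], [128, 123], [417, 123], [423, 87], [61, 87]] [[-0.1147, 0.0227], [-0.0939, -0.0098], [-0.0872, -0.0088], [-0.0881, -0.0405], [-0.0727, -0.0477], [-0.0684, -0.0441], [-0.063, -0.0565], [-0.0797, -0.0568], [-0.0803, -0.0606], [-0.0127, -0.0564], [-0.0131, -0.0047], [0.0012, -0.005], [0.0008, -0.137], [0.0161, -0.1368], [0.0164, 0.0219]]
```

View pics/w7.png

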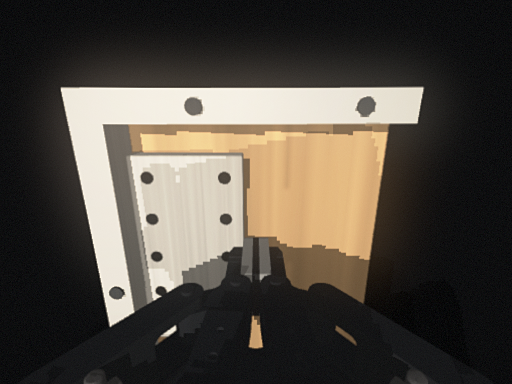

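The plate's free long edge is at x≈242 px, which is y −56.4 mm, so it is nearly against the long fence. The fingers' half thickness works out at about 7 mm. I'll press gently.

Request:
apply_moves --pt "0 -0.002 0 0 0 0 1" --pt "0 0 0 0 0 0 1"

```text
t: 15.58
tcp_pos: [0.5115, 0.2188, 0.0156]
tool_rot: [1.0, -0.009, -0.001, 0.0]
force: [-0.5, -7.4, 5.1]
finger_gap: -0.001
gripper_force: 5.0
```

Request:
apply_moves --pt "0 -0.002 0 0 0 0 1" --pt "0 0 0 0 0 0 1"

```text
t: 15.82
tcp_pos: [0.5115, 0.2189, 0.0155]
tool_rot: [1.0, -0.008, -0.001, 0.002]
force: [1.1, -14.1, 6.8]
finger_gap: 0.005
gripper_force: 8.3
```

Request:
apply_moves --pt "0 0.012 0 0 0 0 1" --pt "0 0 -0.025 0 0 0 1" --pt "-0.035 -0.015 0 0 0 0 1" --pt "-0.043 -0.018 0 0 0 0 1" --pt "0 0 0 0 0 0 1" --pt "0 0 0.025 0 0 0 1" --pt "0 0 0 0 0 0 1"

```text
t: 16.7
tcp_pos: [0.4335, 0.2441, 0.0142]
tool_rot: [1.0, -0.01, -0.002, -0.0]
force: [0.1, 0.6, 0.1]
finger_gap: 0.001
gripper_force: 0.0
```

```bash
python3 -c "
from h import *
s=sense();print(s['tcp_pos'],inJ(s['tcp_pos']),s['force'])"
```

```text
[0.43345346 0.24412313 0.0142285 ] [-0.14745689 -0.0386978 ] [0.10227183 0.55075502 0.09245835]
```

Request:
apply_moves --pt "0.006 0 0 0 0 0 1" --pt "0.006 0 0 0 0 0 1" --pt "0.005 0 0 0 0 0 1" --pt "0.004 0 0 0 0 0 1" --pt "0 0 0 0 0 0 1"

```text
t: 17.32
tcp_pos: [0.4554, 0.244, 0.0156]
tool_rot: [1.0, -0.009, -0.0, -0.001]
force: [-0.8, 0.1, -0.0]
finger_gap: -0.002
gripper_force: 0.0
```

Request:
apply_moves --pt "0.002 0 0 0 0 0 1" --pt "0.002 0 0 0 0 0 1" --pt "0 0 0 0 0 0 1"

```text
t: 17.7
tcp_pos: [0.4589, 0.2439, 0.0154]
tool_rot: [1.0, -0.009, -0.001, -0.0]
force: [-0.5, 0.4, 0.2]
finger_gap: -0.001
gripper_force: 0.3
```

Request:
apply_moves --pt "0.003 0 0 0 0 0 1" --pt "0.002 0 0 0 0 0 1" --pt "0 0 0 0 0 0 1"

```text
t: 18.08
tcp_pos: [0.4629, 0.2438, 0.0153]
tool_rot: [1.0, -0.009, -0.002, -0.0]
force: [-2.9, 1.0, 1.3]
finger_gap: -0.001
gripper_force: 1.5
```

Request:
apply_moves --pt "0.002 0 0 0 0 0 1" --pt "0 0 0 0 0 0 1"

```text
t: 18.32
tcp_pos: [0.463, 0.2437, 0.0153]
tool_rot: [1.0, -0.009, -0.004, -0.0]
force: [-6.4, 3.1, 3.5]
finger_gap: -0.0
gripper_force: 3.1
```

Request:
apply_moves --pt "0.003 0 0 0 0 0 1" --pt "0 0 0 0 0 0 1"

```text
t: 18.58
tcp_pos: [0.463, 0.2435, 0.0152]
tool_rot: [1.0, -0.01, -0.006, 0.0]
force: [-10.3, 2.8, 6.9]
finger_gap: -0.001
gripper_force: 5.2
```

Run:
```python
from h import *
s=sense();print(s['force'],inJ(s["tcp_pos"]))
im=snapshot("wrist");cv2.imwrite("pics/w8.png",im[:,:,::-1])
```

```text
[-10.31493251   2.7633197    6.92394359] [-0.11791599 -0.03886444]
```

View pics/w8.png

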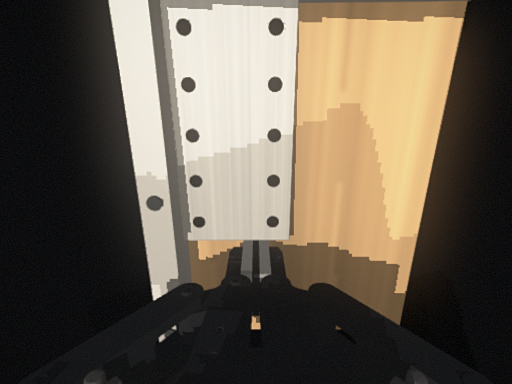

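The plate's far end meets the short fence at the top (y≈5). Its left side runs from (168,10) to (190,240), beside the long fence. I've now used all 10 views, so from here I'll check numerically.

Run:
```python
from h import *
s=sense();C=cam("wrist",s);np.save("w8.npy",np.r_[s["tcp_pos"],s["tool_rot"]])
r=lambda q,z:[inJ(p).round(4).tolist() for p in onplane(C,q,z)]
g=cv2.imread("pics/w8.png",0).astype(float)
for v in (40,90,140,180,220):
    row=cv2.GaussianBlur(g,(5,5),0)[v];d=np.diff(row)
    e=[u for u in range(100,330) if abs(d[u])>8 and abs(d[u])==abs(d[u-3:u+4]).max()]
    print(v,[(u,int(d[u])) for u in e])
print("plate L,R",r([[168,10],[190,240],[298,10],[292,240]],.022))
print("fence",r([[160,5],[186,290]],.036))
```

```text
40 [(113, 57), (152, -44), (163, 13), (170, 29), (296, -35)]
90 [(121, 61), (157, -43), (169, 13), (175, 28), (183, -35), (193, 37), (270, -32), (279, 32), (294, -34)]
140 [(129, 59), (163, -47), (174, 11), (181, 29), (187, -35), (197, 39), (258, -9), (269, -30), (278, 30), (292, -36)]
180 [(135, 49), (167, -35), (189, -43), (201, 43), (266, -46), (279, 48), (290, -34)]
220 [(141, 49), (172, -32), (192, -48), (204, 44), (266, -45), (278, 46), (289, -35), (293, 26)]
plate L,R [[-0.0034, -0.0034], [-0.1072, -0.0039], [-0.0034, -0.0556], [-0.1074, -0.0574]]
fence [[-0.0051, -0.0044], [-0.1277, -0.0034]]
```

Run:
```python
from h import *
a=np.load("w8.npy");C=cam("wrist",dict(tcp_pos=a[:3],tool_rot=a[3:]))
for v,f,l,r in((40,152.5,170.5,296.5),(90,157.5,175.5,294.5),(140,163.5,181.5,292.5)):
    print(v,inJ(onplane(C,[f,v],.036)[0]).round(4),inJ(onplane(C,[l,v],.022)[0]).round(4),inJ(onplane(C,[r,v],.022)[0]).round(4))
print(inJ(onplane(C,[230,8],.022)[0]),inJ(onplane(C,[230,239],.022)[0]))
plan([.47,-.14,.2],rot(-6,25),12,p0=[.455,.2437,.10],R0=rot(-.9))
```

```text
40 [-0.0162 -0.0003] [-0.014  -0.0033] [-0.0141 -0.0555]
90 [-0.0335 -0.0001] [-0.0334 -0.0034] [-0.0335 -0.0555]
140 [-0.0529 -0.0002] [-0.0551 -0.0041] [-0.0552 -0.0555]
[-0.00268473 -0.02830109] [-0.10667613 -0.02489274]
[0.002, 0.032, -0.008, -0.002, 0.036, 0.007], [0.002, 0.032, -0.008, -0.002, 0.036, 0.007], [0.003, 0.032, -0.008, -0.002, 0.036, 0.007], [0.003, 0.032, -0.008, -0.002, 0.036, 0.007], [0.004, 0.032, -0.008, -0.002, 0.036, 0.007], [0.004, 0.032, -0.008, -0.002, 0.036, 0.007], [0.005, 0.032, -0.007, -0.002, 0.036, 0.007], [0.005, 0.032, -0.007, -0.002, 0.036, 0.007], [0.006, 0.032, -0.007, -0.002, 0.036, 0.007], [0.006, 0.032, -0.007, -0.002, 0.036, 0.007], [0.007, 0.032, -0.006, -0.002, 0.036, 0.007], [0.007, 0.032, -0.006, -0.002, 0.036, 0.007],
```

The wide plate is home. The fence reads y=−0.2 mm, the free edge −55.5 mm along its whole length, and the end force contact is firm. I'll go for the narrow plate.

Run:
```python
from h import *
plan([.472,-.158,.171],rot(-6,30),12,p0=[.455,.2437,.10],R0=rot(-.9))
```

```text
[0.002, 0.033, -0.006, -0.002, 0.044, 0.007], [0.002, 0.033, -0.006, -0.002, 0.044, 0.007], [0.003, 0.033, -0.006, -0.002, 0.044, 0.007], [0.003, 0.033, -0.005, -0.002, 0.044, 0.007], [0.004, 0.033, -0.005, -0.002, 0.044, 0.007], [0.004, 0.033, -0.005, -0.002, 0.044, 0.007], [0.005, 0.033, -0.005, -0.002, 0.044, 0.007], [0.005, 0.033, -0.004, -0.002, 0.044, 0.007], [0.006, 0.033, -0.004, -0.002, 0.044, 0.007], [0.006, 0.033, -0.004, -0.002, 0.044, 0.007], [0.006, 0.033, -0.003, -0.002, 0.044, 0.007], [0.007, 0.033, -0.003, -0.002, 0.044, 0.007],
```

Request:
apply_moves --pt "-0.014 0 0 0 0 0 1" --pt "0 0 -0.04 0 0 0 1" --pt "0 0 -0.045 0 0 0 1" --pt "0 0 0 0 0 0 1"

```text
t: 19.12
tcp_pos: [0.4584, 0.2447, 0.1037]
tool_rot: [1.0, -0.009, 0.004, -0.002]
force: [0.7, 0.0, -0.1]
finger_gap: 0.0
gripper_force: 0.0
```

Request:
apply_moves --pt "0.002 0.033 -0.006 -0.002 0.044 0.007 -1" --pt "0.002 0.033 -0.006 -0.002 0.044 0.007 -1" --pt "0.003 0.033 -0.006 -0.002 0.044 0.007 -1" --pt "0.003 0.033 -0.006 -0.002 0.044 0.007 -1" --pt "0.004 0.033 -0.006 -0.002 0.044 0.007 -1" --pt "0.004 0.033 -0.006 -0.002 0.044 0.007 -1" --pt "0.005 0.033 -0.006 -0.002 0.044 0.007 -1" --pt "0.005 0.033 -0.006 -0.002 0.044 0.007 -1"

```text
t: 20.12
tcp_pos: [0.4636, -0.0222, 0.1535]
tool_rot: [0.984, -0.037, 0.175, 0.01]
force: [0.1, 0.2, -0.1]
finger_gap: 1.001
gripper_force: 0.0
```

Request:
apply_moves --pt "0.006 0.033 -0.006 -0.002 0.044 0.007 -1" --pt "0.006 0.033 -0.006 -0.002 0.044 0.007 -1" --pt "0.006 0.033 -0.003 -0.002 0.044 0.007 -1" --pt "0.007 0.033 -0.003 -0.002 0.044 0.007 -1" --pt "0 0 0 0 0 0 -1" --pt "0 0 0 0 0 0 -1"

```text
t: 20.88
tcp_pos: [0.4671, -0.1477, 0.1788]
tool_rot: [0.965, -0.05, 0.255, 0.013]
force: [0.1, 0.3, 0.6]
finger_gap: 0.995
gripper_force: 0.0
```

Run:
```python
from h import *
s=sense();print(s["q"],s["tcp_pos"])
plan([.5268,-.1639,.0757],rot(-6,30),5)
```

```text
[-0.71681319  0.35612747  2.19220127  1.08291798  0.32840467 -0.03745002] [ 0.46712086 -0.14771237  0.17881716]
[0.0, 0.002, 0.024, -0.0, 0.001, 0.0], [0.0, 0.002, 0.024, -0.0, 0.001, 0.0], [0.0, 0.002, 0.024, -0.0, 0.001, 0.0], [0.0, 0.002, 0.024, -0.0, 0.001, 0.0], [0.0, 0.002, 0.024, -0.0, 0.001, 0.0],
```

Request:
apply_moves --pt "0 0.006 0.01 0 0.003 0 -1" --pt "0 0.005 0.03 0 0.002 0 -1" --pt "0 0 0.03 0 0 0 -1" --pt "0 0 0.025 0 0 0 -1" --pt "0 0 0.025 0 0 0 -1" --pt "0 0 0 0 0 0 -1" --pt "0 0 0 0 0 0 -1"

```text
t: 21.75
tcp_pos: [0.5258, -0.1639, 0.0757]
tool_rot: [0.965, -0.049, 0.258, 0.013]
force: [-0.5, -0.2, -0.1]
finger_gap: 0.998
gripper_force: 0.0
```

Run:
```python
from h import *
plan([.5268,-.1639,.0757],rot(-6,30),1)
```

```text
[0.001, -0.0, 0.001, -0.002, 0.001, 0.002],
```

Request:
apply_moves --pt "0 0 0.001 0 0 0 0" --pt "0 0 0 0 0 0 1" --pt "0 0 0 0 0 0 1" --pt "0 0 0 0 0 0 1" --pt "0 0 0 0 0 0 1" --pt "0 0 0 0 0 0 1"

```text
t: 22.5
tcp_pos: [0.5266, -0.1653, 0.0755]
tool_rot: [0.964, -0.05, 0.259, 0.013]
force: [-3.3, 0.3, 5.6]
finger_gap: 0.457
gripper_force: 50.1
```

Request:
apply_moves --pt "0 0 -0.012 0 0 0 1" --pt "0 0 -0.025 0 0 0 1" --pt "0 0 -0.04 0 0 0 1" --pt "0 0 -0.035 0 0 0 1" --pt "0 0 -0.01 0 0 0 1"

```text
t: 23.12
tcp_pos: [0.466, -0.1589, 0.1805]
tool_rot: [0.964, -0.05, 0.259, 0.014]
force: [-0.5, -0.9, -1.2]
finger_gap: 0.452
gripper_force: 51.1
```

Run:
```python
from h import *
s=sense();print(s["q"],s["tcp_pos"],s["finger_gap"])
print(J(-.062,-.046))
plan(np.r_[J(-.062,-.046),.16],rot(-.9),12)
```

```text
[-0.74713581  0.35599159  2.18890508  1.09768294  0.34428462 -0.07805274] [ 0.46602315 -0.1588503   0.18053851] 0.4516832146112133
[0.51878511 0.23547953]
[0.0, -0.033, 0.002, 0.002, -0.044, -0.007], [0.0, -0.033, 0.002, 0.002, -0.044, -0.007], [0.001, -0.033, 0.002, 0.002, -0.044, -0.007], [0.001, -0.033, 0.002, 0.002, -0.044, -0.007], [0.001, -0.033, 0.002, 0.002, -0.044, -0.007], [0.002, -0.033, 0.002, 0.002, -0.044, -0.007], [0.002, -0.033, 0.002, 0.002, -0.044, -0.007], [0.002, -0.033, 0.002, 0.002, -0.044, -0.007], [0.003, -0.033, 0.002, 0.002, -0.044, -0.007], [0.003, -0.033, 0.002, 0.002, -0.044, -0.007], [0.003, -0.033, 0.002, 0.002, -0.044, -0.007], [0.004, -0.033, 0.002, 0.002, -0.044, -0.007],
```

Request:
apply_moves --pt "0 -0.033 0.001 0.002 -0.044 -0.007 1" --pt "0 -0.033 0.001 0.002 -0.044 -0.007 1" --pt "0.001 -0.033 0.001 0.002 -0.044 -0.007 1" --pt "0.001 -0.033 0.001 0.002 -0.044 -0.007 1" --pt "0.001 -0.033 0.002 0.002 -0.044 -0.007 1" --pt "0.001 -0.033 0.002 0.002 -0.044 -0.007 1" --pt "0.002 -0.033 0.002 0.002 -0.044 -0.007 1" --pt "0.002 -0.033 0.002 0.002 -0.044 -0.007 1"

```text
t: 24.12
tcp_pos: [0.4977, 0.0951, 0.1698]
tool_rot: [0.996, -0.023, 0.091, 0.003]
force: [0.6, -0.9, -1.3]
finger_gap: 0.451
gripper_force: 51.0
```

Request:
apply_moves --pt "0.002 -0.033 0.002 0.002 -0.044 -0.007 1" --pt "0.002 -0.033 0.002 0.002 -0.044 -0.007 1" --pt "0.003 -0.033 0.002 0.002 -0.044 -0.007 1" --pt "0.003 -0.033 0.002 0.002 -0.044 -0.007 1" --pt "0 0 0 0 0 0 1" --pt "0 0 0 0 0 0 1"

```text
t: 24.88
tcp_pos: [0.5129, 0.2251, 0.1628]
tool_rot: [1.0, -0.009, 0.003, -0.002]
force: [-0.5, 0.1, -2.0]
finger_gap: 0.452
gripper_force: 51.0
```

Run:
```python
from h import *
s=sense();print(s["tcp_pos"],s["finger_gap"],inJ(s["tcp_pos"]))
im=snapshot("wrist");cv2.imwrite("pics/w9.png",im[:,:,::-1])
plan(np.r_[J(-.067,-.046),.035],rot(-.9),5,s)
C=cam("wrist",s)
# held plate's far edge: column profile
g=cv2.cvtColor(im,cv2.COLOR_RGB2GRAY);g=cv2.GaussianBlur(g,(5,5),0).astype(float)
zt=s["tcp_pos"][2]+.0075
col=g[:,256];d=np.diff(col);e=[(v,int(d[v])) for v in range(60,300) if abs(d[v])>8 and abs(d[v])==abs(d[v-3:v+4]).max()]
for v,x in e: print(v,x,inJ(onplane(C,[256,v],zt)[0]).round(4),inJ(onplane(C,[256,v],.022)[0]).round(4))
```

```text
[0.51293867 0.22508473 0.16275756] 0.4515781016995351 [-0.06768244 -0.05648535]
[-0.0, -0.002, 0.026, -0.001, -0.001, -0.0], [0.0, -0.002, 0.026, -0.001, -0.001, -0.0], [0.0, -0.002, 0.026, -0.001, -0.001, -0.0], [0.0, -0.002, 0.026, -0.001, -0.001, -0.0], [0.0, -0.002, 0.026, -0.001, -0.001, -0.0], 
95 68 [ 0.0146 -0.0562] [ 0.0165 -0.0561]
112 -40 [ 0.0074 -0.0562] [ 0.0012 -0.0561]
159 27 [-0.0141 -0.0562] [-0.0439 -0.056 ]
260 -32 [-0.0689 -0.0562] [-0.159  -0.0559]
```

Request:
apply_moves --pt "0 -0.004 0.026 -0.001 -0.002 0 1" --pt "0 -0.004 0.026 -0.001 -0.002 0 1" --pt "0 -0.002 0.026 -0.001 -0.001 0 1" --pt "0 0 0.026 0 0 0 1" --pt "0 0 0.02 0 0 0 1" --pt "0 0 0.008 0 0 0 1" --pt "0 0 0 0 0 0 1" --pt "0 0 0 0 0 0 1"

```text
t: 25.92
tcp_pos: [0.5154, 0.2359, 0.0321]
tool_rot: [1.0, -0.009, 0.002, -0.001]
force: [0.3, -0.7, -1.6]
finger_gap: 0.449
gripper_force: 51.0
```

Request:
apply_moves --pt "0 0 0.005 0 0 0 1" --pt "0 0 0.004 0 0 0 1" --pt "0 0 0 0 0 0 1" --pt "0 0 0 0 0 0 1"

```text
t: 26.42
tcp_pos: [0.5148, 0.2361, 0.0222]
tool_rot: [1.0, -0.009, 0.001, -0.001]
force: [0.0, -0.4, -1.6]
finger_gap: 0.455
gripper_force: 51.0
```

Request:
apply_moves --pt "0 0 0.002 0 0 0 1" --pt "0 0 0 0 0 0 1"

```text
t: 26.68
tcp_pos: [0.515, 0.2362, 0.0208]
tool_rot: [1.0, -0.009, 0.002, -0.001]
force: [-0.2, -0.4, 3.4]
finger_gap: 0.452
gripper_force: 53.9
```

Request:
apply_moves --pt "0 0 0 0 0 0 -0.2" --pt "0 0 0 0 0 0 -0.2" --pt "0 0 0 0 0 0 -0.2" --pt "0 0 -0.02 0 0 0 -0.2" --pt "0 0 -0.025 0 0 0 -0.2" --pt "0 0.02 0 0 0 0 1" --pt "0 0.02 0 0 0 0 1" --pt "0 0 0 0 0 0 1"

```text
t: 27.68
tcp_pos: [0.513, 0.1938, 0.0642]
tool_rot: [1.0, -0.011, 0.0, -0.0]
force: [0.8, -0.1, 0.4]
finger_gap: 0.002
gripper_force: 0.0
```

Request:
apply_moves --pt "0 0 0 0 -0.003 0 1" --pt "0 0 0 0 0 0 1" --pt "0 0 0 0 0 0 1"

```text
t: 28.05
tcp_pos: [0.5139, 0.1964, 0.065]
tool_rot: [1.0, -0.009, -0.0, -0.001]
force: [0.0, -0.9, -0.6]
finger_gap: -0.003
gripper_force: 0.0
```

```bash
cat > chk.py <<'E'
from h import *
import sys
s=sense();print(s["tcp_pos"],s["tool_rot"],s["finger_gap"],inJ(s["tcp_pos"]),s["force"])
im=snapshot("wrist");cv2.imwrite(sys.argv[1],im[:,:,::-1]);C=cam("wrist",s)
g=cv2.GaussianBlur(cv2.cvtColor(im,cv2.COLOR_RGB2GRAY),(5,5),0).astype(float)
for x in (-.03,-.05,-.07):
    v=int(proj(C,np.r_[J(x,-.03),.032])[0,1]);d=np.diff(g[v])
    e=[u for u in range(20,480) if abs(d[u])>8 and abs(d[u])==abs(d[u-3:u+4]).max()]
    print(x,v,[(u,int(d[u]),*(round(inJ(onplane(C,[u+.5,v],z)[0])[1]*1e3,1) for z in (.036,.032,.022))) for u in e if abs(onplane(C,[u,v],.03)[0,1]-J(0,-.04)[1])<.07])
for y in (-.03,-.05):
    u=int(proj(C,np.r_[J(-.03,y),.032])[0,0]);d=np.diff(g[:,u])
    e=[v for v in range(10,330) if abs(d[v])>8 and abs(d[v])==abs(d[v-3:v+4]).max()]
    print("y",y,u,[(v,int(d[v]),*(round(inJ(onplane(C,[u,v+.5],z)[0])[0]*1e3,1) for z in (.036,.032,.022))) for v in e])
E
python3 chk.py pics/w10.png
```

```text
[0.5138663  0.19639497 0.06498836] [ 9.99962642e-01 -8.60635574e-03 -8.03911613e-05 -7.99447819e-04] -0.002760944591055189 [-0.06630429 -0.085157  ] [ 0.01728513 -0.91477005 -0.56479917]
-0.03 173 [(94, 63, np.float64(13.8), np.float64(16.1), np.float64(21.9)), (118, -43, np.float64(-0.8), np.float64(1.2), np.float64(6.1)), (128, 13, np.float64(-6.8), np.float64(-5.0), np.float64(-0.5)), (133, 28, np.float64(-9.9), np.float64(-8.1), np.float64(-3.7)), (138, -43, np.float64(-12.9), np.float64(-11.2), np.float64(-7.0)), (145, 44, np.float64(-17.2), np.float64(-15.6), np.float64(-11.7)), (224, -35, np.float64(-65.5), np.float64(-65.1), np.float64(-64.0)), (235, 30, np.float64(-72.3), np.float64(-72.0), np.float64(-71.3))]
-0.05 203 [(100, 67, np.float64(13.6), np.float64(15.9), np.float64(21.6)), (122, -44, np.float64(-0.3), np.float64(1.7), np.float64(6.7)), (141, -51, np.float64(-12.2), np.float64(-10.5), np.float64(-6.3)), (150, 49, np.float64(-17.9), np.float64(-16.4), np.float64(-12.4)), (224, -35, np.float64(-64.8), np.float64(-64.4), np.float64(-63.2)), (225, -35, np.float64(-65.
[... 1330 characters left out ...]
-26.1)), (196, -9, np.float64(-44.1), np.float64(-45.5), np.float64(-49.0)), (270, -9, np.float64(-98.1), np.float64(-100.8), np.float64(-107.4)), (291, -57, np.float64(-115.3), np.float64(-118.4), np.float64(-126.1)), (329, 48, np.float64(-148.9), np.float64(-152.8), np.float64(-162.4))]
y -0.05 200 [(95, 65, np.float64(16.0), np.float64(16.0), np.float64(16.0)), (121, -29, np.float64(1.8), np.float64(1.5), np.float64(0.7)), (125, 31, np.float64(-0.4), np.float64(-0.8), np.float64(-1.7)), (133, -37, np.float64(-5.0), np.float64(-5.5), np.float64(-6.7)), (143, 25, np.float64(-10.9), np.float64(-11.5), np.float64(-13.0)), (284, -56, np.float64(-109.6), np.float64(-112.5), np.float64(-119.8))]
```

The narrow plate lies parallel on top, with its free edge at y≈−65 mm and its far end at x≈−11.5 mm. I'll push it +y with the tip just above the wide plate.

Request:
apply_moves --pt "0 0 0.02 0 0 0 1" --pt "0 0 0.019 0 0 0 1" --pt "0 0 0 0 0 0 1" --pt "0 0 0 0 0 0 1"

```text
t: 28.6
tcp_pos: [0.5142, 0.1963, 0.0266]
tool_rot: [1.0, -0.009, 0.0, -0.001]
force: [-0.7, -0.7, 0.2]
finger_gap: -0.002
gripper_force: 0.0
```

Request:
apply_moves --pt "0 -0.006 0 0 0 0 1" --pt "0 -0.006 0 0 0 0 1" --pt "0 -0.006 0 0 0 0 1" --pt "0 -0.005 0 0 0 0 1" --pt "0 -0.005 0 0 0 0 1" --pt "0 -0.004 0 0 0 0 1" --pt "0 0 0 0 0 0 1"

```text
t: 29.48
tcp_pos: [0.5145, 0.2285, 0.0261]
tool_rot: [1.0, -0.009, 0.0, -0.001]
force: [1.1, 0.1, -0.7]
finger_gap: -0.002
gripper_force: 0.0
```

Request:
apply_moves --pt "0 -0.002 0 0 0 0 1" --pt "0 -0.002 0 0 0 0 1" --pt "0 0 0 0 0 0 1"

```text
t: 29.85
tcp_pos: [0.5146, 0.2322, 0.0262]
tool_rot: [1.0, -0.009, -0.0, -0.001]
force: [-0.5, 0.3, 1.0]
finger_gap: 0.003
gripper_force: 0.0
```

```bash
python3 chk.py pics/w11.png | sed 's/np.float64(\([-0-9.]*\))/\1/g'
```

```text
[0.51455802 0.23222999 0.02618032] [ 9.99959483e-01 -8.95850355e-03 -3.41610175e-06 -8.81392343e-04] 0.002652819423179144 [-0.06617553 -0.04931554] [-0.50670069  0.26411777  0.96004839]
-0.03 192 [(125, 57, 14.1, 16.0, 20.8), (126, 57, 13.6, 15.5, 20.2), (155, -38, -0.4, 1.1, 4.8), (163, 36, -4.2, -2.9, 0.5), (242, -31, -42.5, -42.3, -41.8), (248, -23, -45.4, -45.3, -45.0), (256, 36, -49.3, -49.3, -49.3), (268, -39, -55.1, -55.3, -55.7), (272, 28, -57.0, -57.3, -57.9), (375, 9, -106.7, -108.5, -112.9)]
-0.05 229 [(131, 65, 13.9, 15.8, 20.6), (159, -38, -0.2, 1.3, 5.0), (167, 37, -4.2, -2.9, 0.5), (242, -36, -42.2, -41.9, -41.4), (249, -17, -45.7, -45.6, -45.4), (256, 37, -49.2, -49.3, -49.3), (267, -36, -54.8, -55.0, -55.4), (272, 29, -57.3, -57.6, -58.2)]
-0.07 262 [(136, 69, 13.9, 15.8, 20.6), (142, -9, 10.8, 12.6, 17.1), (143, -9, 10.3, 12.1, 16.6), (163, -39, -0.2, 1.2, 4.9), (170, 37, -3.9, -2.5, 0.9), (183, -18, -10.7, -9.6, -6.7), (189, 22, -13.9, -12.8, -10.2), (202, -31, -20.8, -19.9, -17.8), (226, -10, -33.4, -32.9, -31.8), (227, -10, -33.9, -33.5, -32.3), (240, 19, -40.8, -40.5, -39.9), (241, 19, -41.3, -41.1, -40.5), (251, -21, -46.6, -46.5, -46.3), (258, 20, -50.3, -50.3, -50.4), (269, -20, -56.1, -56.3, -56.9), (283, 20, -63.5, -63.9, -65.0)]
y -0.03 217 [(95, 65, 16.0, 16.0, 16.0), (131, 29, 0.6, 0.2, -0.9), (153, -37, -9.4, -10.1, -12.0), (175, -11, -19.9, -21.0, -23.7), (181, 10, -22.9, -24.0, -26.9), (254, -24, -62.6, -64.9, -70.9), (286, -23, -82.3, -85.3, -92.7)]
y -0.05 257 [(95, 64, 15.9, 16.0, 16.0), (128, -28, 1.9, 1.5, 0.5), (133, 29, -0.3, -0.8, -2.0), (143, -35, -4.8, -5.4, -6.9), (144, -35, -5.3, -5.9, -7.4), (150, 27, -8.0, -8.7, -10.5), (185, -27, -24.9, -26.1, -29.2), (191, 27, -27.9, -29.3, -32.5), (222, -28, -44.3, -46.2, -50.7), (228, 31, -47.7, -49.6, -54.4), (235, -41, -51.6, -53.6, -58.7), (315, 45, -101.7, -105.3, -114.2)]
```

Request:
apply_moves --pt "0 -0.002 0 0 0 0 1" --pt "0 -0.002 0 0 0 0 1" --pt "0 0 0 0 0 0 1"

```text
t: 30.28
tcp_pos: [0.5146, 0.2347, 0.0262]
tool_rot: [1.0, -0.008, -0.0, 0.0]
force: [0.3, -6.6, 0.4]
finger_gap: 0.001
gripper_force: 3.1
```

Request:
apply_moves --pt "0 -0.002 0 0 0 0 1" --pt "0 0 0 0 0 0 1"

```text
t: 30.52
tcp_pos: [0.5146, 0.2349, 0.0262]
tool_rot: [1.0, -0.008, -0.001, 0.002]
force: [0.8, -13.0, 2.1]
finger_gap: -0.005
gripper_force: 6.4
```

Request:
apply_moves --pt "0 0.012 0 0 0 0 1" --pt "0 0 -0.03 0 0 0 1" --pt "-0.038 -0.012 0 0 0 0 1" --pt "-0.04 -0.013 0 0 0 0 1" --pt "0 0 0 0 0 0 1" --pt "0 0 0.02 0 0 0 1" --pt "0 0 0.02 0 0 0 1" --pt "0 0 0 0 0 0 1"

```text
t: 31.52
tcp_pos: [0.4372, 0.2522, 0.0153]
tool_rot: [1.0, -0.009, -0.001, -0.001]
force: [0.0, -0.8, -0.2]
finger_gap: -0.002
gripper_force: 0.0
```

Request:
apply_moves --pt "0.005 0 0 0 0 0 1" --pt "0.005 0 0 0 0 0 1" --pt "0.005 0 0 0 0 0 1" --pt "0.004 0 0 0 0 0 1" --pt "0.002 0 0 0 0 0 1" --pt "0 0 0 0 0 0 1"

```text
t: 32.28
tcp_pos: [0.4583, 0.2521, 0.0163]
tool_rot: [1.0, -0.009, 0.0, -0.001]
force: [-0.2, 0.5, -0.2]
finger_gap: -0.003
gripper_force: 0.2
```

```bash
python3 -c "
from h import *
s=sense();print(s['tcp_pos'],inJ(s['tcp_pos']),s['force'])"
```

```text
[0.45825353 0.25212866 0.01630652] [-0.12278563 -0.03030371] [-0.23969042  0.53092446 -0.21808805]
```

Request:
apply_moves --pt "0.002 0 0 0 0 0 1" --pt "0.002 0 0 0 0 0 1" --pt "0.002 0 0 0 0 0 1" --pt "0 0 0 0 0 0 1"

```text
t: 32.78
tcp_pos: [0.463, 0.2519, 0.0162]
tool_rot: [1.0, -0.009, -0.001, -0.001]
force: [-3.9, 1.3, 2.0]
finger_gap: -0.0
gripper_force: 1.8
```

Request:
apply_moves --pt "0.002 0 0 0 0 0 1" --pt "0.002 0 0 0 0 0 1" --pt "0 0 0 0 0 0 1"

```text
t: 33.15
tcp_pos: [0.463, 0.2517, 0.016]
tool_rot: [1.0, -0.009, -0.005, -0.0]
force: [-9.7, 3.2, 5.3]
finger_gap: -0.0
gripper_force: 4.9
```

Request:
apply_moves --pt "-0.014 0 0 0 0 0 1" --pt "0 0.003 -0.01 0 0 0 1" --pt "0 0 0 0 0 0 1" --pt "0.006 0 0 0 0 0 1" --pt "0.003 0 0 0 0 0 1" --pt "0.002 0 0 0 0 0 1" --pt "0.002 0 0 0 0 0 1" --pt "0 0 0 0 0 0 1"

```text
t: 34.15
tcp_pos: [0.4631, 0.2486, 0.0259]
tool_rot: [1.0, -0.009, -0.004, -0.0]
force: [-7.8, 1.6, 5.4]
finger_gap: 0.003
gripper_force: 3.5
```

Request:
apply_moves --pt "-0.012 0 0 0 0 0 1" --pt "0 0 -0.03 0 0 0 1" --pt "0.035 0.013 0 0 0.003 0 1" --pt "0.036 0.014 0 0 0.003 0 1" --pt "0 0 0 0 0 0 1" --pt "0 0 0.029 0 0 0 1" --pt "0 0 0 0 0 0 1"

```text
t: 35.02
tcp_pos: [0.523, 0.2206, 0.0256]
tool_rot: [1.0, -0.009, 0.001, -0.0]
force: [-1.0, -0.2, -0.1]
finger_gap: 0.002
gripper_force: 0.0
```

Request:
apply_moves --pt "0 -0.006 0 0 0 0 1" --pt "0 -0.004 0 0 0 0 1" --pt "0 -0.003 0 0 0 0 1" --pt "0 -0.002 0 0 0 0 1" --pt "0 0 0 0 0 0 1"

```text
t: 35.65
tcp_pos: [0.5261, 0.2345, 0.0281]
tool_rot: [1.0, -0.008, 0.003, 0.0]
force: [-0.4, -6.0, 2.9]
finger_gap: 0.003
gripper_force: 3.2
```

```bash
python3 -c "
from h import *
s=sense();print(s['tcp_pos'],inJ(s['tcp_pos']),s['force'])"
```

```text
[0.52612043 0.23454072 0.02809927] [-0.05465084 -0.04682347] [-0.40134711 -5.97419003  2.868493  ]
```

Request:
apply_moves --pt "0 0.028 0 0 0 0 1" --pt "0 0 0 0 0 0 1" --pt "0 0 0.012 0 0 0 1" --pt "0 -0.006 0 0 0 0 1" --pt "0 -0.004 0 0 0 0 1" --pt "0 -0.002 0 0 0 0 1" --pt "0 0 0 0 0 0 1"

```text
t: 36.52
tcp_pos: [0.5245, 0.2141, 0.0144]
tool_rot: [1.0, -0.006, 0.001, 0.004]
force: [2.0, -25.0, -0.0]
finger_gap: 0.004
gripper_force: 11.9
```

Request:
apply_moves --pt "0 0.012 0 0 0 0 1" --pt "0 0 -0.04 0 0 0 1" --pt "0 0.02 -0.05 0 0 0 1" --pt "0 0 0 0 0 0 1" --pt "0 0 0 0 0 0 1"

```text
t: 37.15
tcp_pos: [0.5242, 0.1885, 0.1052]
tool_rot: [1.0, -0.009, 0.003, -0.001]
force: [-0.3, -0.2, -0.2]
finger_gap: 0.001
gripper_force: 0.0
```

```bash
python3 chk.py pics/w12.png | sed 's/np.float64(\([-0-9.]*\))/\1/g'
```

```text
[0.5241619  0.18848646 0.10517751] [ 9.99957332e-01 -8.68903684e-03  2.97726590e-03 -9.85003931e-04] 0.0006315929733217874 [-0.05588574 -0.09290281] [-0.30128387 -0.21246601 -0.16899896]
-0.03 173 [(115, 62, 13.7, 15.7, 20.7), (134, -45, -0.6, 1.1, 5.4), (144, -48, -8.2, -6.6, -2.6), (151, 47, -13.5, -12.0, -8.2), (173, -47, -30.1, -28.9, -25.9), (179, 43, -34.6, -33.5, -30.8), (188, -42, -41.4, -40.5, -38.1), (196, -45, -47.5, -46.6, -44.5), (203, 45, -52.8, -52.1, -50.2), (210, -39, -58.1, -57.5, -55.8), (215, 28, -61.9, -61.3, -59.9)]
-0.05 198 [(119, 62, 13.7, 15.7, 20.7), (137, -44, -0.3, 1.5, 5.8), (148, -24, -8.8, -7.2, -3.3), (153, 25, -12.7, -11.2, -7.4), (176, -31, -30.6, -29.4, -26.5), (189, -35, -40.7, -39.7, -37.3), (190, -35, -41.5, -40.5, -38.1), (197, -43, -47.0, -46.1, -43.9), (198, -43, -47.7, -46.9, -44.8), (204, 46, -52.4, -51.7, -49.8), (211, -35, -57.9, -57.2, -55.6), (217, 28, -62.6, -62.0, -60.6)]
-0.07 221 [(122, 59, 14.2, 16.2, 21.3), (140, -43, -0.1, 1.6, 6.0), (144, 44, -3.3, -1.6, 2.6), (191, -49, -40.9, -39.9, -37.5), (199, -55, -47.3, -46.4, -44.3), (20
[... 162 characters left out ...]
y -0.03 174 [(111, 56, 16.3, 16.1, 15.7), (142, -54, -5.5, -6.1, -7.5), (150, 52, -11.4, -12.0, -13.8), (171, -43, -27.3, -28.3, -30.7), (177, 37, -32.0, -33.1, -35.7), (261, -9, -105.1, -107.5, -113.7), (287, -55, -130.8, -133.8, -141.1)]
y -0.05 200 [(111, 56, 16.3, 16.2, 15.8), (132, -43, 1.7, 1.3, 0.2), (141, -39, -4.8, -5.3, -6.7), (147, 41, -9.1, -9.8, -11.4), (168, -45, -25.0, -25.9, -28.3), (175, 44, -30.4, -31.5, -34.1), (194, -44, -45.7, -47.0, -50.3), (200, 44, -50.6, -52.0, -55.6), (218, -36, -65.9, -67.6, -71.9), (223, 34, -70.2, -72.0, -76.5), (242, -13, -87.3, -89.4, -94.7), (254, 11, -98.5, -100.8, -106.6), (255, 11, -99.4, -101.7, -107.6), (284, -49, -127.8, -130.7, -138.0)]
```

Both free edges are parallel: narrow at −40 mm, wide at −55.8 mm. I'll finish with a light +x push on both ends, in case the y pushes dragged anything.

Request:
apply_moves --pt "-0.04 -0.03 0 0 -0.003 0 1" --pt "-0.04 -0.033 0 0 -0.003 0 1" --pt "0 0 0 0 0 0 1" --pt "0 0 0.04 0 0 0 1" --pt "0 0 0.035 0 0 0 1" --pt "0 0 0.012 0 0 0 1" --pt "0 0 0 0 0 0 1"

```text
t: 38.08
tcp_pos: [0.4454, 0.252, 0.017]
tool_rot: [1.0, -0.009, -0.001, -0.0]
force: [-0.5, -0.1, 1.0]
finger_gap: 0.0
gripper_force: 0.0
```

```bash
python3 -c "
from h import *
s=sense();print(s['tcp_pos'],inJ(s['tcp_pos']),s['force'])"
```

```text
[0.44543782 0.25202569 0.01695785] [-0.13559814 -0.03060797] [-0.49478544 -0.13537893  1.02787363]
```

Contact is expected at x=.463, which is 17.5 mm away.

Request:
apply_moves --pt "0.006 0 0 0 0 0 1" --pt "0.005 0 0 0 0 0 1" --pt "0.004 0 0 0 0 0 1" --pt "0.002 0 0 0 0 0 1" --pt "0.002 0 0 0 0 0 1" --pt "0.002 -0.001 0 0 0 0 1" --pt "0 0 0 0 0 0 1"

```text
t: 38.95
tcp_pos: [0.463, 0.252, 0.0177]
tool_rot: [1.0, -0.009, -0.004, 0.0]
force: [-5.1, -1.7, 4.1]
finger_gap: 0.005
gripper_force: 2.9
```

Both ends are home at the same x=.463. I'll back off, lift clear and check once more.

Request:
apply_moves --pt "-0.012 0 0 0 0 0 1" --pt "0 0 -0.04 0 0 0 1" --pt "-0.01 0 -0.05 0 0 0 1" --pt "0.03 0.03 -0.04 0 0 0 1" --pt "0.03 0.03 0 0 0 0 1" --pt "0 0 0 0 0 0 1" --pt "0 0 0 0 0 0 1"

```text
t: 39.83
tcp_pos: [0.5027, 0.1921, 0.1475]
tool_rot: [1.0, -0.009, -0.001, -0.001]
force: [-0.3, -0.4, 0.0]
finger_gap: -0.001
gripper_force: 0.0
```

```bash
python3 chk.py pics/w13.png | sed 's/np.float64(\([-0-9.]*\))/\1/g'
```

```text
[0.5027064  0.19210723 0.14748268] [ 9.99957385e-01 -9.17749466e-03 -5.54397406e-04 -8.33434377e-04] -0.0013747460282609752 [-0.07739546 -0.0896195 ] [-0.31174113 -0.40581373  0.03337367]
-0.03 137 [(137, 61, 13.8, 15.4, 19.5), (153, -38, -0.1, 1.3, 4.9), (162, -48, -7.9, -6.6, -3.4), (168, 46, -13.1, -11.9, -8.9), (187, -48, -29.7, -28.7, -26.4), (193, 41, -34.9, -34.0, -31.9), (200, -39, -41.0, -40.2, -38.3), (206, -44, -46.2, -45.6, -43.9), (213, 49, -52.4, -51.8, -50.3), (219, -41, -57.6, -57.1, -55.8)]
-0.05 159 [(140, 59, 13.8, 15.4, 19.5), (156, -40, -0.5, 0.9, 4.5), (166, -14, -9.4, -8.1, -5.0), (190, -15, -30.8, -29.9, -27.6), (201, -40, -40.6, -39.9, -38.0), (208, -38, -46.9, -46.2, -44.6), (214, 40, -52.3, -51.7, -50.2), (220, -41, -57.6, -57.1, -55.9), (224, 28, -61.2, -60.8, -59.7)]
-0.07 180 [(143, 57, 13.6, 15.3, 19.3), (158, -42, -0.1, 1.3, 4.9), (202, -35, -40.3, -39.6, -37.6), (207, 31, -44.9, -44.2, -42.5), (214, 22, -51.3, -50.7, -49.2), (221, -39, -57.8, -57.3, -56.0), (225, 27, -61.4, -61.0, -59.9)]
y -0.03 188 [(81, 69, 16.0, 16.2, 16.7), (101, 13, 0.5, 0.4, 0.2), (109, -53, -6.0, -6.1, -6.5), (116, 55, -11.7, -11.9, -12.6), (136, -37, -28.5, -29.0, -30.3), (141, 37, -32.9, -33.4, -34.9), (161, -10, -50.7, -51.6, -53.7), (164, 10, -53.4, -54.3, -56.6), (217, -9, -105.3, -107.0, -111.3), (267, -56, -160.7, -163.3, -169.8), (268, -56, -161.8, -164.5, -171.0)]
y -0.05 211 [(81, 70, 16.0, 16.2, 16.7), (99, -29, 2.0, 2.0, 1.9), (104, 31, -1.9, -2.0, -2.3), (109, -35, -6.0, -6.1, -6.5), (114, 38, -10.0, -10.3, -10.8), (134, -44, -26.8, -27.3, -28.5), (140, 44, -32.0, -32.6, -34.0), (157, -46, -47.1, -47.9, -49.9), (163, 47, -52.5, -53.4, -55.7), (180, -41, -68.4, -69.6, -72.5), (185, 42, -73.2, -74.5, -77.5), (201, -32, -89.0, -90.5, -94.1), (205, 31, -93.0, -94.5, -98.4), (212, -11, -100.2, -101.8, -105.9), (215, 11, -103.3, -105.0, -109.2), (267, -54, -160.7, -163.3, -169.9)]
```

```bash
python3 -c "
from station import *
print(sign_off())"
```

```text
the job is handed in; nothing more can be done
None
```

The job is handed in: the wide plate is on the jig bed with the narrow one on top, both pushed home against the two fences and released at about 40 s. My last camera check and the push forces agreed with that; the hand-in gave no verdict, and I took no last picture of the other bench items.

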